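# Ready the plunger dispensers and clear the used bungs

## Task

Get the three plunger dispensers on the bench ready for use, in order from left to right as you face the bench: flip each one's cap open, press its pump head all the way down to its stop and let it spring back; when the job is done every cap must be pressed fully shut again. Clear the used cork bungs that were taken out of them into the grey waste tub, and leave the petri dish where it stands.

Things in the scene. Friction and masses are not known exactly. Their poses are not given: they have to be found in the camera images.
- dispenser_left: the leftmost place's plunger dispenser (left = larger y): white round plastic bottle 56 mm in diameter, fixed on a 76 mm square foot plate 4 mm thick, with a flat grey collar 50 mm wide whose top is 75 mm above the bench. Origin at the centre of its underside on the bench; z up; its front, with the cap's thumb lip, is its -x side, the cap's hinge its +x side
- head_left (a point): centre of the top of this dispenser's pump head: a steel disc 30 mm in diameter and 6 mm thick on the bottle's axis, under the flip cap; at rest its top is 18 mm above the collar, 93 mm above the bench, and 12 mm lower at its stop
- pump_left (a joint): travel of this pump head in m: 0 up at rest, 0.012 fully down on its stop; a spring pushes back with about 4 N at the start and 9 N at the stop, and returns it when let go
- cap_left (a joint): grey flip cap angle, rad: 0 shut over the pump head,  at the start 0 to 0.25, 2.0 fully open, tipped over backwards. Stiff hinge (0.015 N m): the cap stays where it is left. Hinge line along the dispenser's y, 28 mm behind (+x) the bottle's axis, 75 mm above the bench. Cap: hollow cup 48 mm wide, 24 mm deep, mouth down when shut, its top then 100 mm above the bench
- lip_left (a point): point on this cap's thumb lip, a tongue 20 mm wide (along y) and 7 mm thick that sticks out 31 mm from the cap's rim, opposite the hinge; the point is 18 mm out from the rim, when shut 70 mm in front of the hinge line and 12 mm above it, and turns with the cap (axes as the dispenser's when shut). It can be pinched across its 20 mm from above and led round the hinge
- dispenser_middle: the middle place's plunger dispenser (left = larger y): white round plastic bottle 56 mm in diameter, fixed on a 76 mm square foot plate 4 mm thick, with a flat grey collar 50 mm wide whose top is 95 mm above the bench. Origin at the centre of its underside on the bench; z up; its front, with the cap's thumb lip, is its -x side, the cap's hinge its +x side
- head_middle (a point): centre of the top of this dispenser's pump head: a steel disc 30 mm in diameter and 6 mm thick on the bottle's axis, under the flip cap; at rest its top is 18 mm above the collar, 113 mm above the bench, and 12 mm lower at its stop
- pump_middle (a joint): travel of this pump head in m: 0 up at rest, 0.012 fully down on its stop; a spring pushes back with about 4 N at the start and 9 N at the stop, and returns it when let go
- cap_middle (a joint): grey flip cap angle, rad: 0 shut over the pump head,  at the start 0 to 0.25, 2.0 fully open, tipped over backwards. Stiff hinge (0.015 N m): the cap stays where it is left. Hinge line along the dispenser's y, 28 mm behind (+x) the bottle's axis, 95 mm above the bench. Cap: hollow cup 48 mm wide, 24 mm deep, mouth down when shut, its top then 120 mm above the bench
- lip_middle (a point): point on this cap's thumb lip, a tongue 20 mm wide (along y) and 7 mm thick that sticks out 31 mm from the cap's rim, opposite the hinge; the point is 18 mm out from the rim, when shut 70 mm in front of the hinge line and 12 mm above it, and turns with the cap (axes as the dispenser's when shut). It can be pinched across its 20 mm from above and led round the hinge
- dispenser_right: the rightmost place's plunger dispenser (left = larger y): white round plastic bottle 56 mm in diameter, fixed on a 76 mm square foot plate 4 mm thick, with a flat grey collar 50 mm wide whose top is 85 mm above the bench. Origin at the centre of its underside on the bench; z up; its front, with the cap's thumb lip, is its -x side, the cap's hinge its +x side
- head_right (a point): centre of the top of this dispenser's pump head: a steel disc 30 mm in diameter and 6 mm thick on the bottle's axis, under the flip cap; at rest its top is 18 mm above the collar, 103 mm above the bench, and 12 mm lower at its stop
- pump_right (a joint): travel of this pump head in m: 0 up at rest, 0.012 fully down on its stop; a spring pushes back with about 4 N at the start and 9 N at the stop, and returns it when let go
- cap_right (a joint): grey flip cap angle, rad: 0 shut over the pump head,  at the start 0 to 0.25, 2.0 fully open, tipped over backwards. Stiff hinge (0.015 N m): the cap stays where it is left. Hinge line along the dispenser's y, 28 mm behind (+x) the bottle's axis, 85 mm above the bench. Cap: hollow cup 48 mm wide, 24 mm deep, mouth down when shut, its top then 110 mm above the bench
- lip_right (a point): point on this cap's thumb lip, a tongue 20 mm wide (along y) and 7 mm thick that sticks out 31 mm from the cap's rim, opposite the hinge; the point is 18 mm out from the rim, when shut 70 mm in front of the hinge line and 12 mm above it, and turns with the cap (axes as the dispenser's when shut). It can be pinched across its 20 mm from above and led round the hinge
- bung_1: a used cork bung (may be absent): a slightly tapered plug 29 mm in diameter at its base, 25 mm at its top and 26 mm high, 20 g; origin at the centre of its base, z along its axis; stands upright at the start
- bung_2: a used cork bung (may be absent): a slightly tapered plug 29 mm in diameter at its base, 25 mm at its top and 26 mm high, 20 g; origin at the centre of its base, z along its axis; stands upright at the start
- bung_3: a used cork bung (may be absent): a slightly tapered plug 29 mm in diameter at its base, 25 mm at its top and 26 mm high, 20 g; origin at the centre of its base, z along its axis; stands upright at the start
- bung_4: a used cork bung (may be absent): a slightly tapered plug 29 mm in diameter at its base, 25 mm at its top and 26 mm high, 20 g; origin at the centre of its base, z along its axis; stands upright at the start
- tub: open grey waste tub 140 x 140 mm, 65 mm high, walls 4 mm, fixed to the bench; origin at the centre of its underside on the bench, z up
- petri_dish: a loose clear petri dish 62 mm in diameter and 15 mm high, a bystander; origin at the centre of its underside

How it is judged (in metres and radians):
On the way, in this order (a step that is already met when the one before it is completed fails the run):
1. with the left dispenser's cap open (over 1.2 rad), its pump head is pressed down to its stop (over 10.5 mm) (value of joint cap_left above 1.2 rad and value of joint pump_left above 0.0105 m), for 0.1 s.
2. with the middle dispenser's cap open (over 1.2 rad), its pump head is pressed down to its stop (over 10.5 mm) (value of joint cap_middle above 1.2 rad and value of joint pump_middle above 0.0105 m), for 0.1 s.
3. with the right dispenser's cap open (over 1.2 rad), its pump head is pressed down to its stop (over 10.5 mm) (value of joint cap_right above 1.2 rad and value of joint pump_right above 0.0105 m), for 0.1 s.
At the end, for the whole second after the job is handed in: every dispenser's cap is shut (within 0.08 rad) over a pump head that is back up (within 2 mm), and every bung present lies at rest inside the tub (base below 60 mm height) (value of joint each of cap_left, cap_middle, cap_right below 0.08 rad and value of joint each of pump_left, pump_middle, pump_right below 0.002 m and x of bung_1 in the frame of tub between -0.07 and 0.07 m and y of bung_1 in the frame of tub between -0.07 and 0.07 m and height (world z) of each of bung_1, bung_2, bung_3, bung_4 below 0.06 m and linear speed of each of bung_1, bung_2, bung_3, bung_4 below 0.03 m/s and x of bung_2 in the frame of tub between -0.07 and 0.07 m and y of bung_2 in the frame of tub between -0.07 and 0.07 m and x of bung_3 in the frame of tub between -0.07 and 0.07 m and y of bung_3 in the frame of tub between -0.07 and 0.07 m and x of bung_4 in the frame of tub between -0.07 and 0.07 m and y of bung_4 in the frame of tub between -0.07 and 0.07 m); the robot touches nothing.
It fails at once if the petri dish is pushed more than 30 mm from its place (distance of petri_dish from where it was at the start of the episode above 0.03 m).
Of bung_1, bung_2, bung_3, bung_4 only 2 to 4 are there at a start; the rules pass over those that are not, and their reading is None.
At some moment in a run one of bung_1, bung_2, bung_3, bung_4 may be knocked a few centimetres aside while the robot is not near it.
Once in a run the grip may slacken for a moment while it holds something.
It also fails if it takes over 210 s, if anything falls off the work surface, if the arm or the gripper's body presses on something with over 40 N, if the wrist force passes 120 N, or if a joint passes its speed limit or range.

## Robot

A 6-joint arm with a two-finger parallel gripper is mounted at the origin on a cart in front of the work surface, level with it; the furniture and walls round the work are solid. World frame = base frame: x ahead of the robot, y to its left, z up, the work surface at z = 0. Lengths are in m, angles in degrees, forces in N, time in s.
With the tool pointing down it reaches from about 0.275 to 0.725 m from the base axis. Payload 15.9 kg.
Tool frame: the origin (TCP) lies between the finger pads; the fingertips stand r.tcp_to_tips ahead of it and the grasp point (between the pads) is the TCP (r.tcp_to_tips is the distance from the TCP to the fingertips, in m); y points along the fingers, z is the direction in which the jaws open and shut, and the axes are right-handed (so a half turn about y gives the same grasp; the last joint's range is limited). The gripper opens to 85 mm and grips with 20 to 120 N. Pads are 22 mm wide; open, the fingers measure 114 mm over their backs; the gripper's body (76 mm by 85 mm) begins 54 mm behind the grasp point. The pads swing forward as they close: fully open they stand 13 mm farther back than shut.
Start: joints at [68.927, 12.198, -1.971, 75.831, 0, 90], TCP at [0.18, 0.467, 0.23] pointing down, gripper open.
Joint ranges: [-170.91, 170.91], [-42.67, 98.43], [-65.05, 77.54], [-120.47, 116.71], [-90, 82.35], [-180, 180]. Speed limits (degrees/s): [108.29, 108.29, 136.94, 147.25, 180, 180].

## Interface

Orientations are given as [roll, pitch, yaw] about the fixed x, y, z axes, in that order (R = Rz(yaw) Ry(pitch) Rx(roll)).
In Python, from bench import r gives the robot as it stands.
- The arm moves only by the tool apply_moves, never from a script. Its argument "steps" is a list of rows, each an object with "delta_rot": the turn, a rotation vector about the tool's x, y, z in degrees, a list of three; "travel": the shift along the tool's x, y, z in cm, a list of three; "jaw": the opening, from -1 (shut) to 1 (fully open), so that 0 is half open. A call has 1 to 8 rows; each row shifts and turns the commanded pose from where the row before left it, along the tool's axes as they then stand; what a row does not reach is not made up. A row lasts 1/12 s, in which the tool goes at most 41.7 mm and 7.16 degrees, less where a joint would pass 70% of its speed; a pose out of reach is approached as far as the arm can. A call with a gripper value outside its range is refused whole. The fingers move at their own pace and stop on an object; "squeeze" is the grip in N (left out, the last holds). Time passes only in rows, so rows that do not move let the fingers close. It gives the time, the measured TCP pose, the force and the opening at its end, in the units of the state.
- r.sense(): the state, without advancing time (a new reading comes with each control period).
- r.get_image(name): name is "scene" or "top" or "wrist"; returns a dict with "color" (420x560x3 uint8, red, green, blue), "vfov" (degrees; the focal length in pixels is half the picture's height over the tangent of half this angle, whatever the lens; pixels are square), "cx", "cy" (the principal point, pixels), "dist" ([k1, k2, p1, p2, k3] as OpenCV has them; the pictures are not rectified), "view" (4x4, takes a point from world to camera coordinates). Camera axes: x right, y down, z forward; pixel columns grow to the right and rows downward; lengths in m; the calibration is good to about 2 mm. A picture is of the moment at which its call begins. There is no depth.
- r.sign_off(): hands the job in, once; it reports no verdict.
The state is a dict: "time_s": time; "q": joint angles; "qd": joint speeds; "joint_torque": joint torques, N m; "tcp_pos": TCP position; "eef_rot": TCP orientation; "force": force on the tool from outside, world axes, zero at the start; "wrist_torque": the same for the moment, N m; "width": finger opening in m.
Only numpy, scipy, OpenCV 4.12 (cv2) and the standard library are available. Lean on these libraries where they do the work, as an engineer would, in place of code of your own. Each camera call takes 0.05 s, during which the arm holds its last target.

## Working session

There is one attempt and no reset: what is moved stays moved. The work goes in short steps, Python scripts to look and compute and a tool call to move; the robot and the scene stay as the last step left them, time stands still between calls to the robot, and variables do not carry over. Pictures are saved under pics/ and viewed, and the job is handed in when it is done.

Besides the shell and the picture viewer there is one more tool, called after ">>>" as name([rows], argument=value, ...), one row to a line, values as JSON. apply_moves: Moves the arm, as the interface text tells. Its arguments: {"type":"object","properties":{"steps":{"type":"array","items":{"type":"object","properties":{"delta_rot":{"type":"array","items":{"type":"number"}},"travel":{"type":"array","items":{"type":"number"}},"jaw":{"type":"number"}}}},"squeeze":{"type":"number"}},"required":["steps"]}

```bash
ls; mkdir -p pics
python3 - <<'E'
from bench import r
import cv2
print(r.sense()); print(r.tcp_to_tips)
for n in ("scene","top","wrist"):
    d=r.get_image(n); cv2.imwrite(f"pics/{n}0.png",d["color"][:,:,::-1])
    print(n,d["vfov"],d["cx"],d["cy"],d["dist"],d["view"])
E
```

```text
pics
{'time_s': 0.0, 'q': array([ 6.89268216e+01,  1.22253181e+01, -2.00921249e+00,  7.58309888e+01,
        1.97976763e-03,  8.99991418e+01]), 'qd': array([-0.01423992,  0.01652155,  0.06821752,  0.01604937, -0.03545346,
       -0.01003452]), 'joint_torque': array([ 6.06328627e-03, -6.86168647e+01,  4.87117088e+01,  1.74234185e-02,
        4.33376154e-04, -2.13011134e-06]), 'tcp_pos': array([0.17964465, 0.46624018, 0.22900494]), 'eef_rot': array([-9.00655193e+01,  1.98074768e-03, -2.10723225e+01]), 'force': array([ 0.03876344,  0.10048896, -0.51921876]), 'wrist_torque': array([-0.0139802 ,  0.01527027,  0.02288057]), 'width': 0.08560515158712693}
0.019
scene 45.61184559769645 276.7267759441742 219.8340082946502 [-0.04457247  0.          0.          0.          0.        ] [[ 0.7653779  -0.64347293 -0.01180038 -0.45015672]
 [-0.24355731 -0.27262967 -0.9307808   0.24614634]
 [ 0.59571512  0.71527313 -0.36538726  0.88428614]
 [ 0.          0.          0.          1.        ]]
top 46.82563893077673 279.6357344114217 204.68614738824144 [-0.07183379  0.          0.          0.          0.        ] [[-0.04198621 -0.99910613 -0.00490913  0.00854408]
 [-0.9782821   0.04210833 -0.20295569  0.57972569]
 [ 0.20298099 -0.00371883 -0.97917562  1.18595325]
 [ 0.          0.          0.          1.        ]]
wrist 59.3447470038627 282.5060071332692 209.28724864220933 [-0.0367711  0.         0.         0.         0.       ] [[ 3.59585266e-01  9.33111829e-01 -8.66425931e-04 -5.00731653e-01]
 [ 8.91590096e-01 -3.43310192e-01  2.95305288e-01 -3.78729711e-02]
 [ 2.75255405e-01 -1.06959927e-01 -9.55402552e-01  3.79129605e-01]
 [ 0.00000000e+00  0.00000000e+00  0.00000000e+00  1.00000000e+00]]
```

View pics/scene0.png

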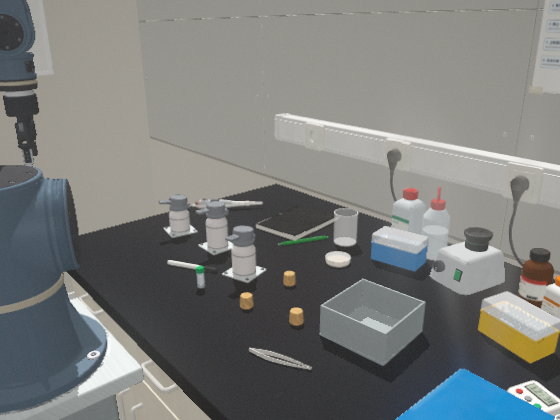

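View pics/top0.png

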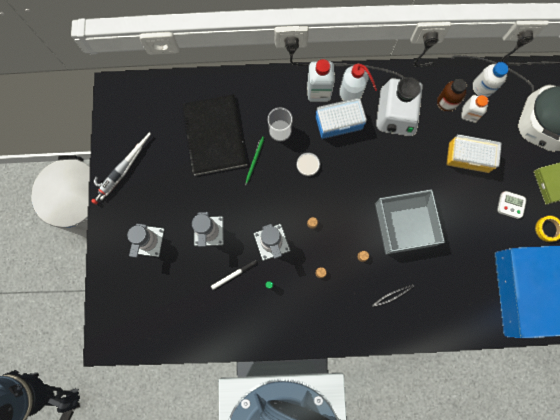

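View pics/wrist0.png

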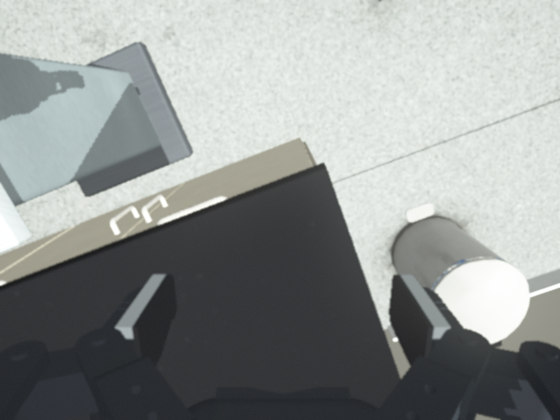

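The overview shows three dispensers in the top view near (147,238), (208,229) and (271,240). There are three bungs at (312,223), (321,272) and (363,256), the tub at (410,222) and a white dish at (308,164). I'll enlarge these.

```bash
cat > h.py <<'E'
import numpy as np, cv2
from bench import r
def f_of(d): return d["color"].shape[0]/2/np.tan(np.radians(d["vfov"])/2)
def K(d):
    f=f_of(d); return np.array([[f,0,d["cx"]],[0,f,d["cy"]],[0,0,1.]])
def proj(d,P):
    V=np.array(d["view"]); P=np.atleast_2d(np.array(P,float))
    p,_=cv2.projectPoints(P.reshape(-1,1,3),cv2.Rodrigues(V[:3,:3])[0],V[:3,3],K(d),np.array(d["dist"],float)); return p[:,0]
def ray(d,uv):
    V=np.array(d["view"]); u=cv2.undistortPoints(np.array([[uv]],float),K(d),np.array(d["dist"],float))[0,0]
    R=V[:3,:3]; return -R.T@V[:3,3], R.T@np.array([u[0],u[1],1])
def atz(d,uv,z):
    c,v=ray(d,uv); return c+v*(z-c[2])/v[2]
def tri(ds):
    A=np.zeros((3,3));b=np.zeros(3)
    for d,uv in ds:
        c,v=ray(d,uv);v=v/np.linalg.norm(v);M=np.eye(3)-np.outer(v,v);A+=M;b+=M@c
    return np.linalg.solve(A,b)
def crop(img,x0,y0,x1,y1,s,name):
    c=cv2.resize(img[y0:y1,x0:x1],None,fx=s,fy=s,interpolation=cv2.INTER_CUBIC); cv2.imwrite(name,c[:,:,::-1])
E
python3 - <<'E'
from h import *
t=r.get_image("top");s=r.get_image("scene")
crop(t["color"],115,200,305,300,4,"pics/t1.png")
crop(s["color"],150,180,320,340,3.6,"pics/s1.png")
crop(t["color"],250,140,450,290,4,"pics/t2.png")
E
```

```text
(no output)
```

View pics/t1.png

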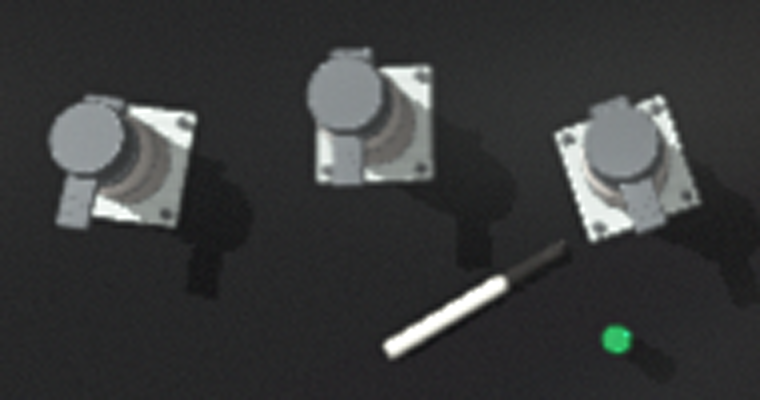

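View pics/s1.png

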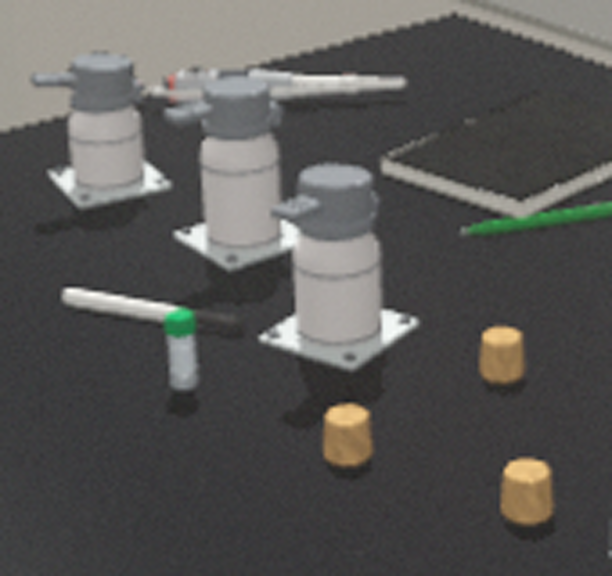

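View pics/t2.png

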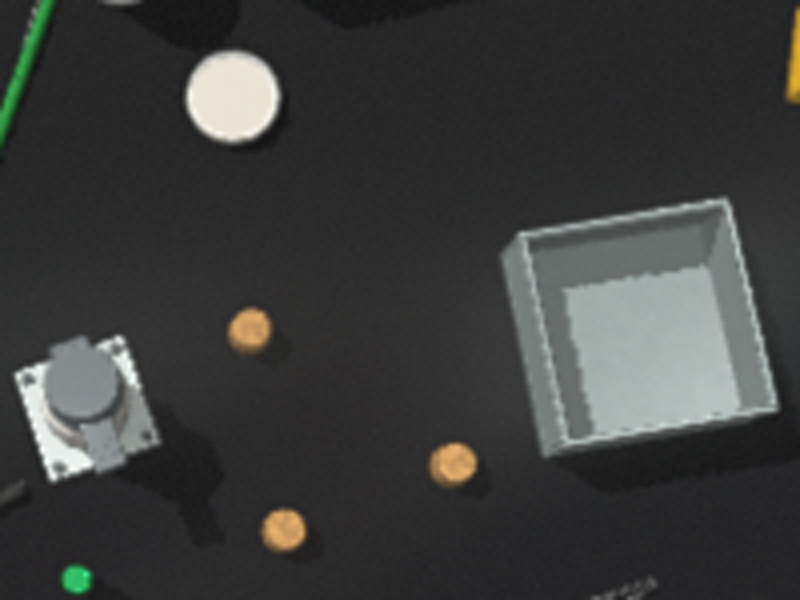

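```bash
cat > fit.py <<'E'
from h import *
from scipy.optimize import least_squares
H=dict(L=.075,M=.095,R=.085)
def loc(P,p):  # dispenser->world
    x,y,a=p[:3];c,s=np.cos(a),np.sin(a);P=np.atleast_2d(P)
    return np.c_[x+c*P[:,0]-s*P[:,1], y+s*P[:,0]+c*P[:,1], P[:,2]]
def cap(P,th,h): # hinge-rel pts (x,y,z) shut -> dispenser frame, opening lifts -x side
    P=np.atleast_2d(P);c,s=np.cos(th),np.sin(th)
    return np.c_[.028+c*P[:,0]+s*P[:,2], P[:,1], h-s*P[:,0]+c*P[:,2]]
E
cat > f1.py <<'E'
from fit import *
t=r.get_image("top");s=r.get_image("scene")
T=lambda u,v:(115+u/4-.375,200+v/4-.375); S=lambda u,v:(150+u/3.6-.36,180+v/3.6-.36)
a=.038
# corners: dispenser local; TR in top image: +x,-y
C=dict(TR=(a,-a,.004),BR=(-a,-a,.004),BL=(-a,a,.004),TL=(a,a,.004))
t1=(-.083,.010,.0155);t2=(-.083,-.010,.0155)
obs=dict(
L=[(t,T(196,113),'TR'),(t,T(178,227),'BR'),(s,S(48,176),'BL'),(s,S(88,203),'BR'),(s,S(170,183),'TR'),(t,T(56,222),t1),(t,T(88,229),t2)],
M=[(t,T(433,66),'TR'),(t,T(434,183),'BR'),(t,T(316,185),'BL'),(s,S(175,236),'BL'),(s,S(232,265),'BR'),(t,T(333,185),t1),(t,T(363,183),t2)],
R=[(t,T(555,132),'TL'),(t,T(663,96),'TR'),(t,T(700,204),'BR'),(t,T(592,242),'BL'),(s,S(261,337),'BL'),(s,S(350,364),'BR'),(s,S(418,321),'TR'),(t,T(634,232),t1),(t,T(665,220),t2)])
x0=dict(L=(.4,.25,0,.1),M=(.42,.15,0,.1),R=(.4,.02,.2,.1))
for k in "LMR":
    def res(p):
        o=[]
        for d,uv,n in obs[k]:
            P=loc(C[n],p) if isinstance(n,str) else loc(cap(n,p[3],H[k]),p)
            o.append((proj(d,P)[0]-uv))
        return np.ravel(o)
    q=least_squares(res,x0[k],loss='soft_l1')
    print(k,q.x.round(4),'yaw',np.degrees(q.x[2]).round(1)); print(res(q.x).reshape(-1,2).round(1).tolist())
    print(' lip',loc(cap((-.070,0,.012),q.x[3],H[k]),q.x).round(4),'head',loc((0,0,H[k]+.018),q.x).round(4))
T2=lambda u,v:(250+u/4-.375,140+v/4-.375)
for n,z,uv in(('b1',.026,(251,326)),('b2',.026,(286,526)),('b3',.026,(455,461)),('dish',.015,(234,96)),):print(n,atz(t,T2(*uv),z).round(4))
for uv in((523,234),(727,199),(777,410),(566,444)):print('tub',atz(t,T2(*uv),.065).round(4))
for n,uv in (('b1',(502,334)),('b2',(348,412)),('b3',(528,467))): print(n,atz(s,S(*uv),.026).round(4))
E
python3 f1.py
```

```text
L [ 0.5099  0.3395 -0.163   0.142 ] yaw -9.3
[[0.1, -0.0], [-0.1, -0.3], [-0.4, -1.3], [-2.6, -0.0], [0.2, -0.1], [0.4, 0.1], [0.3, -0.6]]
 lip [[0.4708 0.3459 0.0968]] head [[0.5099 0.3395 0.093 ]]
M [ 0.5285  0.1752 -0.0097  0.0831] yaw -0.6
[[-0.0, 0.1], [-0.0, -0.9], [0.9, -0.5], [-1.1, -1.1], [-1.5, 0.1], [-0.1, -0.2], [0.6, 0.0]]
 lip [[0.4877 0.1756 0.1128]] head [[0.5285 0.1752 0.113 ]]
R [0.4927 0.0093 0.2836 0.145 ] yaw 16.3
[[0.1, -0.1], [0.2, -0.1], [0.2, -0.1], [-0.2, -0.4], [-1.4, -0.5], [-0.3, 0.3], [-0.1, -0.6], [0.4, -0.3], [0.5, 0.1]]
 lip [[ 0.4547 -0.0018  0.107 ]] head [[0.4927 0.0093 0.103 ]]
b1 [ 0.5389 -0.1001  0.026 ]
b2 [ 0.4077 -0.1154  0.026 ]
b3 [ 0.4446 -0.2272  0.026 ]
dish [ 0.699  -0.0982  0.015 ]
tub [ 0.5845 -0.2754  0.065 ]
tub [ 0.602  -0.4101  0.065 ]
tub [ 0.4637 -0.4278  0.065 ]
tub [ 0.4485 -0.2913  0.065 ]
b1 [ 0.5393 -0.1018  0.026 ]
b2 [ 0.4085 -0.116   0.026 ]
b3 [ 0.4466 -0.2285  0.026 ]
```

```bash
cat >> h.py <<'E'
from scipy.spatial.transform import Rotation as Ro
def go(pos,yaw,tilt=0,show=True):
    """delta (cm, in tool axes AFTER the turn) and turn; tilt>0: tool points forward"""
    st=r.sense(); R0=Ro.from_euler('xyz',st["eef_rot"],degrees=True)
    R1=Ro.from_euler('z',yaw,degrees=True)*Ro.from_euler('y',-tilt,degrees=True)*Ro.from_euler('x',-90,degrees=True)
    rv=(R0.inv()*R1).as_rotvec(degrees=True)
    d=np.array(pos)-st["tcp_pos"]
    print("t",round(st["time_s"],2),"tcp",st["tcp_pos"].round(4),"rot",st["eef_rot"].round(1),"F",st["force"].round(1),"w",round(st["width"],4))
    print(" turn",rv.round(1),"then travel cm",(R1.inv().apply(d)*100).round(2),"| before-turn axes",(R0.inv().apply(d)*100).round(2))
E
python3 - <<'E'
from h import *
go((.468,.3463,.17),-9.3)
E
```

```text
t 0.35 tcp [0.1797 0.4665 0.2294] rot [-90.    0.  -21.1] F [-0.3  0.8  0.2] w 0.0857
 turn [  0.  -11.8  -0. ] then travel cm [30.39  5.94 -7.2 ] | before-turn axes [31.22  5.94 -0.85]
```

>>> apply_moves([
  {"delta_rot":[0,-5.9,0],"travel":[0,0,0],"jaw":0.2},
  {"delta_rot":[0,-5.9,0],"travel":[0,0,0],"jaw":0.2},
  {"travel":[3.6,0.4,-1],"delta_rot":[0,0,0],"jaw":0.2},
  {"travel":[3.6,0.4,-1],"delta_rot":[0,0,0],"jaw":0.2},
  {"travel":[3.6,0.4,-1],"delta_rot":[0,0,0],"jaw":0.2},
  {"travel":[3.6,0.4,-1],"delta_rot":[0,0,0],"jaw":0.2},
  {"travel":[3.6,0.4,-1],"delta_rot":[0,0,0],"jaw":0.2},
  {"travel":[3.6,0.4,-1],"delta_rot":[0,0,0],"jaw":0.2},
], squeeze=30)

```text
time_s: 1.02
tcp_pos: [0.3848, 0.3714, 0.2054]
eef_rot: [-90.0, -0.0, -9.3]
force: [0.1, 0.9, -0.3]
width: 0.0513
```

Run:
```python
from h import *
go((.468,.3463,.17),-9.3)
```

```text
t 1.02 tcp [0.3848 0.3714 0.2054] rot [-90.   -0.   -9.3] F [ 0.1  0.9 -0.3] w 0.0513
 turn [-0.  0.  0.] then travel cm [ 8.62  3.54 -1.13] | before-turn axes [ 8.62  3.54 -1.14]
```

>>> apply_moves([
  {"travel":[3,0.8,-0.4],"jaw":0},
  {"travel":[3,0.8,-0.4],"jaw":0},
  {"travel":[2.5,0.8,-0.3],"jaw":0},
  {"travel":[0,0,0],"jaw":0},
  {"travel":[0,0,0],"jaw":0},
])

```text
schema error: expected keys delta_rot, travel, jaw
```

Run:
```python
from h import *
w=r.get_image("wrist");cv2.imwrite("pics/w1.png",w["color"][:,:,::-1])
from fit import *
p=(.5099,.3395,-.163)
for th in(0,.142):print(proj(w,loc(cap([(-.083,.01,.0155),(-.083,-.01,.0155),(-.028,0,.025)],th,.075),p)).round(0).tolist())
go((.468,.3463,.097),-9.3)
```

```text
[[279.0, 293.0], [254.0, 293.0], [267.0, 358.0]]
[[279.0, 304.0], [253.0, 304.0], [267.0, 365.0]]
t 1.07 tcp [0.3895 0.3687 0.2043] rot [-90.1  -0.1  -9.4] F [ 3.4 -6.2 -2.2] w 0.0509
 turn [ 0.1 -0.1  0.1] then travel cm [ 8.11 10.73 -0.94] | before-turn axes [ 8.1  10.74 -0.91]
```

View pics/w1.png

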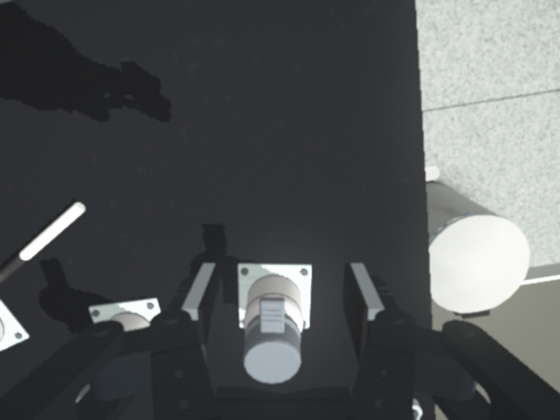

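>>> apply_moves([
  {"delta_rot":[0,0,0],"travel":[3,0.8,-0.4],"jaw":0},
  {"delta_rot":[0,0,0],"travel":[3,0.8,-0.4],"jaw":0},
  {"delta_rot":[0,0,0],"travel":[2,1.5,-0.1],"jaw":0},
  {"delta_rot":[0,0,0],"travel":[0,0,0],"jaw":0},
  {"delta_rot":[0,0,0],"travel":[0,0,0],"jaw":0},
])

```text
time_s: 1.48
tcp_pos: [0.461, 0.35, 0.1735]
eef_rot: [-90.1, 0.1, -9.4]
force: [-0.9, 0.8, 0.4]
width: 0.0428
```

Run:
```python
from h import *
w=r.get_image("wrist");crop(w["color"],180,220,380,400,4,"pics/w2.png")
from fit import *
p=(.5099,.3395,-.163)
for th in(0,.142):print((4*(proj(w,loc(cap([(-.083,.01,.0155),(-.083,-.01,.0155),(-.028,0,.025)],th,.075),p))-(180,220))).round(0).tolist())
go((.468,.3463,.097),-9.3)
```

```text
[[450.0, -40.0], [325.0, -40.0], [388.0, 293.0]]
[[451.0, 1.0], [322.0, 1.0], [388.0, 325.0]]
t 1.53 tcp [0.4605 0.3506 0.1743] rot [-90.    0.   -9.3] F [ 0.6  0.2 -1. ] w 0.0425
 turn [ 0. -0. -0.] then travel cm [ 0.81  7.73 -0.31] | before-turn axes [ 0.81  7.73 -0.3 ]
```

View pics/w2.png

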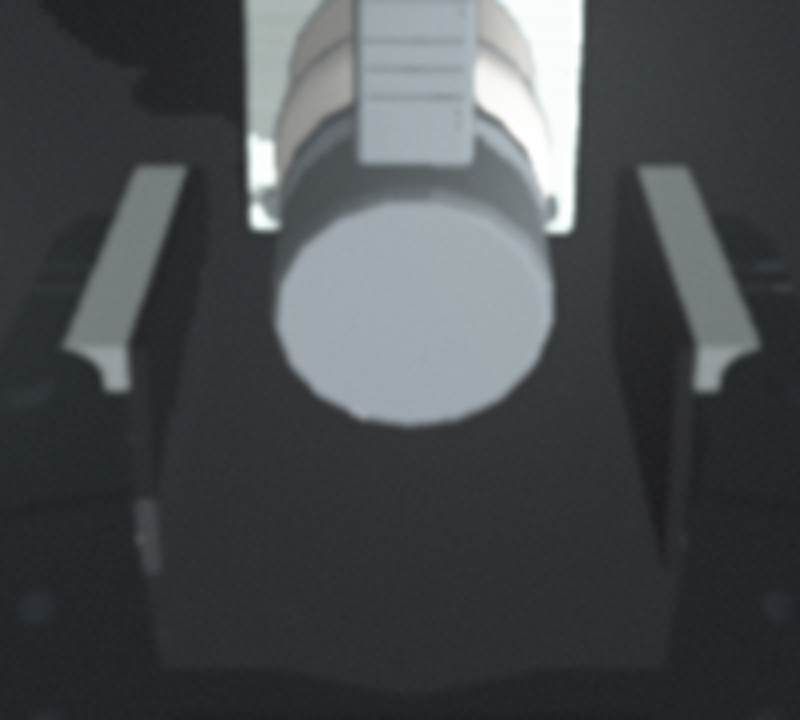

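Run:
```python
from h import *
w=r.get_image("wrist");st=r.sense()
R=Ro.from_euler('xyz',st["eef_rot"],degrees=True)
for dy in(-.03,-.01,0,.019,.05,.08):
    print(dy,(4*(proj(w,st["tcp_pos"]+R.apply((0,dy,0)))-(180,220))).round(0).tolist())
```

```text
-0.03 [[399.0, 390.0]]
-0.01 [[401.0, 277.0]]
0 [[401.0, 231.0]]
0.019 [[402.0, 156.0]]
0.05 [[404.0, 63.0]]
0.08 [[404.0, -5.0]]
```

>>> apply_moves([
  {"delta_rot":[0,0,0],"travel":[0.8,2,0.05],"jaw":0},
  {"delta_rot":[0,0,0],"travel":[0,3,0],"jaw":0},
  {"delta_rot":[0,0,0],"travel":[0,2.7,0],"jaw":-0.2},
  {"delta_rot":[0,0,0],"travel":[0,0,0],"jaw":-1},
  {"delta_rot":[0,0,0],"travel":[0,0,0],"jaw":-1},
  {"delta_rot":[0,0,0],"travel":[0,0,0],"jaw":-1},
  {"delta_rot":[0,0,0],"travel":[0,0,0],"jaw":-1},
  {"delta_rot":[0,0,0],"travel":[0,0,0],"jaw":-1},
], squeeze=30)

```text
time_s: 2.25
tcp_pos: [0.4681, 0.3499, 0.0997]
eef_rot: [-90.0, 0.0, -9.2]
force: [-7.9, -5.8, 1.0]
width: 0.0176
```

Run:
```python
from h import *
w=r.get_image("wrist");crop(w["color"],180,220,380,400,4,"pics/w3.png")
s=r.get_image("scene");crop(s["color"],130,150,270,255,5,"pics/s3.png")
go((.468,.3463,.097),-9.3)
```

```text
t 2.35 tcp [0.4681 0.3499 0.0997] rot [-90.   -0.   -9.2] F [-7.4 -6.5  0.6] w 0.0176
 turn [0.  0.1 0. ] then travel cm [ 0.05  0.27 -0.36] | before-turn axes [ 0.05  0.27 -0.36]
```

View pics/w3.png

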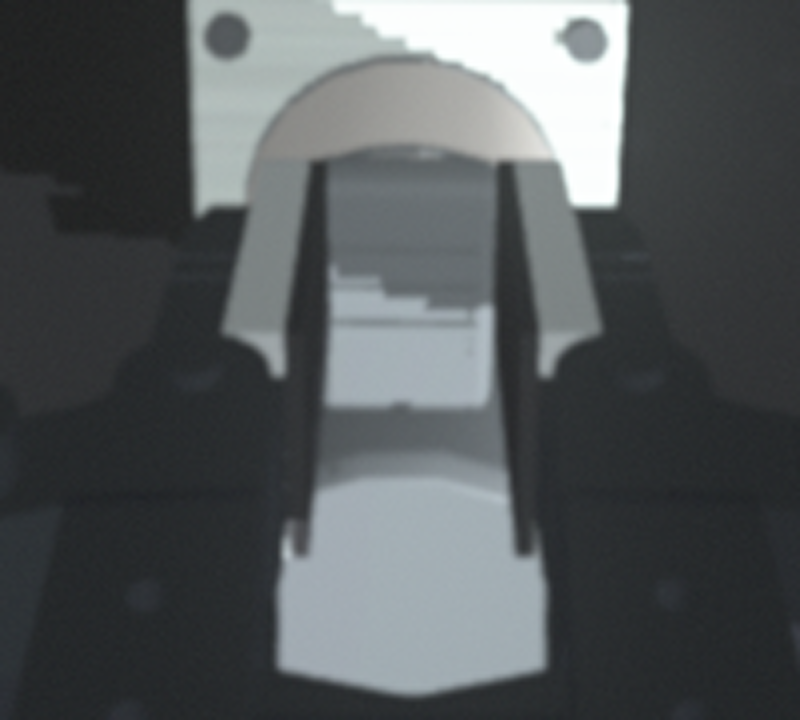

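View pics/s3.png

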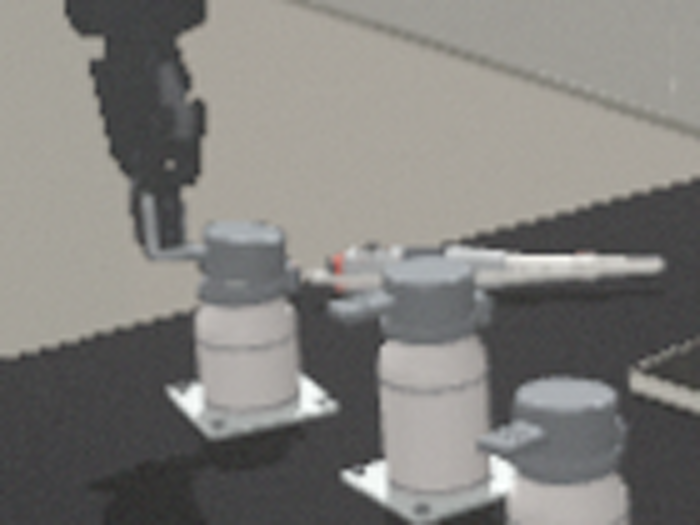

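>>> apply_moves([
  {"delta_rot":[0,0,0],"travel":[0.8,-1.6,-0.1],"jaw":-1},
  {"delta_rot":[0,0,0],"travel":[1.1,-1.3,0],"jaw":-1},
  {"delta_rot":[0,0,0],"travel":[1.35,-1.05,0],"jaw":-1},
  {"delta_rot":[0,0,0],"travel":[1.55,-0.7,0],"jaw":-1},
  {"delta_rot":[0,0,0],"travel":[1.65,-0.35,0],"jaw":-1},
  {"delta_rot":[0,0,0],"travel":[0,0,0],"jaw":-1},
], squeeze=25)

```text
time_s: 2.85
tcp_pos: [0.5351, 0.3383, 0.1514]
eef_rot: [-89.9, -0.2, -9.3]
force: [-3.7, -5.9, 9.7]
width: 0.017
```

Run:
```python
from h import *
w=r.get_image("wrist");cv2.imwrite("pics/w4.png",w["color"][:,:,::-1])
s=r.get_image("scene");crop(s["color"],130,150,270,255,5,"pics/s4.png")
go((.468,.3463,.097),-9.3)
```

```text
t 2.95 tcp [0.5334 0.3386 0.1511] rot [-89.9  -0.2  -9.3] F [-3.7 -5.2  7.7] w 0.0169
 turn [-0.1 -0.   0.2] then travel cm [-6.58  5.41 -0.3 ] | before-turn axes [-6.6   5.39 -0.31]
```

View pics/s4.png

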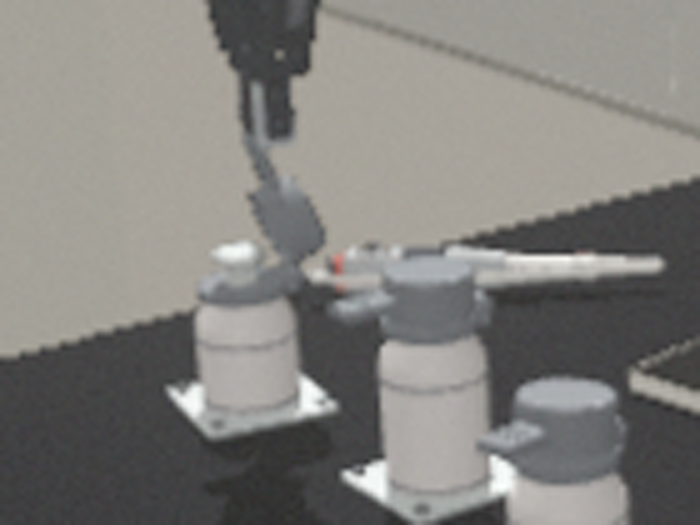

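>>> apply_moves([
  {"delta_rot":[0,0,0],"travel":[1.5,-0.1,0],"jaw":-1},
  {"delta_rot":[0,0,0],"travel":[0,0,0],"jaw":-0.3},
  {"delta_rot":[0,0,0],"travel":[0,0,0],"jaw":-0.2},
  {"delta_rot":[0,0,0],"travel":[0,-2,0],"jaw":-0.2},
  {"delta_rot":[0,0,0],"travel":[-1.5,-3,0],"jaw":-0.2},
  {"delta_rot":[0,0,0],"travel":[-3,0,0],"jaw":-1},
  {"delta_rot":[0,0,0],"travel":[0,0,0],"jaw":-1},
])

```text
time_s: 3.53
tcp_pos: [0.4998, 0.3451, 0.2021]
eef_rot: [-89.8, -0.1, -9.2]
force: [-1.0, -0.4, -0.5]
width: 0.0109
```

Run:
```python
from h import *
w=r.get_image("wrist");crop(w["color"],180,220,380,400,4,"pics/w5.png")
s=r.get_image("scene");crop(s["color"],130,150,270,255,5,"pics/s5.png")
go((.5099,.343,.093+.019),-9.3)
```

```text
t 3.63 tcp [0.502  0.3443 0.2006] rot [-89.9  -0.1  -9.2] F [-0.3  0.2  0.7] w 0.0002
 turn [-0.1  0.1  0.1] then travel cm [0.8  8.86 0.  ] | before-turn axes [ 0.79  8.86 -0.01]
```

View pics/s5.png

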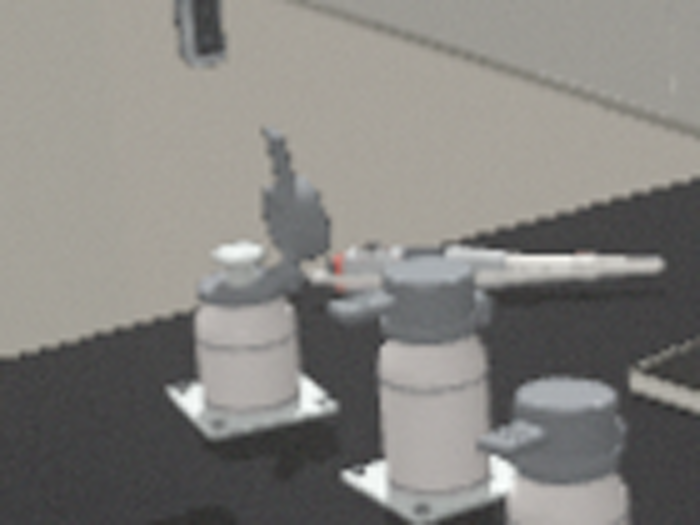

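View pics/w5.png

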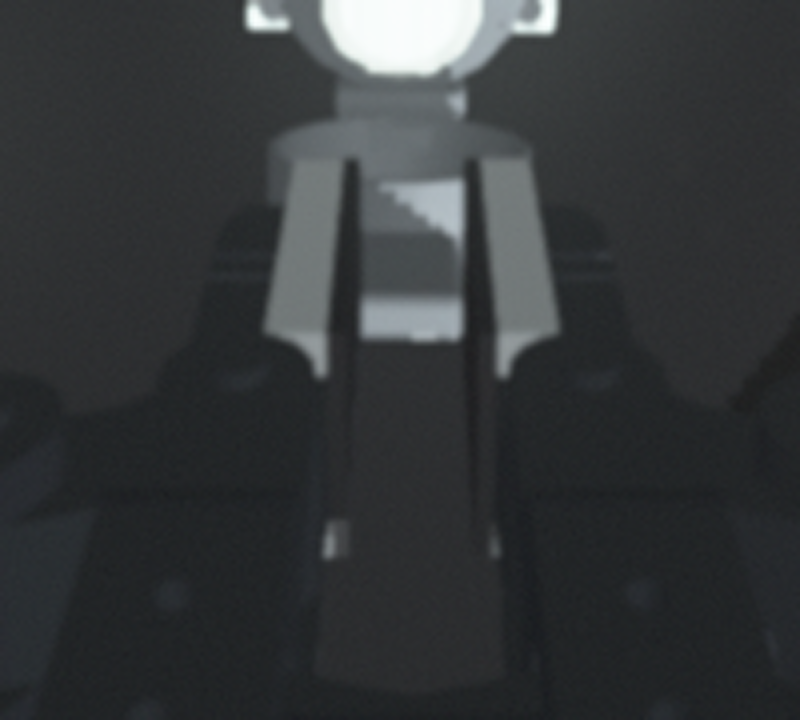

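>>> apply_moves([
  {"delta_rot":[0,0,0],"travel":[0,2.6,0],"jaw":-1},
  {"delta_rot":[0,0,0],"travel":[0,2.6,0],"jaw":-1},
  {"delta_rot":[0,0,0],"travel":[2,0,0],"jaw":-1},
  {"delta_rot":[0,0,0],"travel":[1.7,0,0],"jaw":-1},
  {"delta_rot":[0,0,0],"travel":[1.6,0,0],"jaw":-1},
  {"delta_rot":[0,0,0],"travel":[0,0,0],"jaw":-1},
  {"delta_rot":[0,0,0],"travel":[-2.4,0,0],"jaw":-1},
  {"delta_rot":[0,0,0],"travel":[-2.4,0,0],"jaw":-1},
])

```text
time_s: 4.3
tcp_pos: [0.5079, 0.3424, 0.1462]
eef_rot: [-90.0, -0.0, -9.4]
force: [-0.6, 0.7, -0.1]
width: -0.0002
```

Run:
```python
from h import *
w=r.get_image("wrist");crop(w["color"],180,220,380,400,4,"pics/w6.png")
s=r.get_image("scene");crop(s["color"],130,150,270,255,5,"pics/s6.png")
go((.507,.3435,.093+.019),-9.3)
```

```text
t 4.4 tcp [0.5052 0.3432 0.1471] rot [-90.    0.   -9.2] F [ 1.6 -0.4  0.4] w 0.0002
 turn [-0.   0.1 -0. ] then travel cm [0.17 3.51 0.06] | before-turn axes [0.17 3.51 0.06]
```

View pics/s6.png

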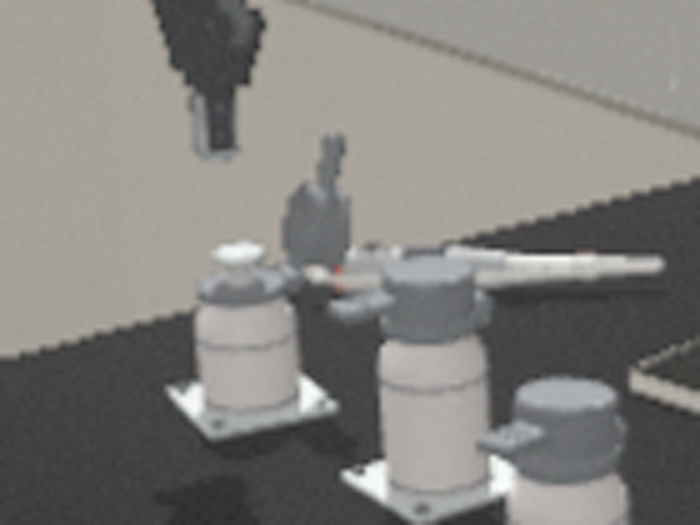

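View pics/w6.png

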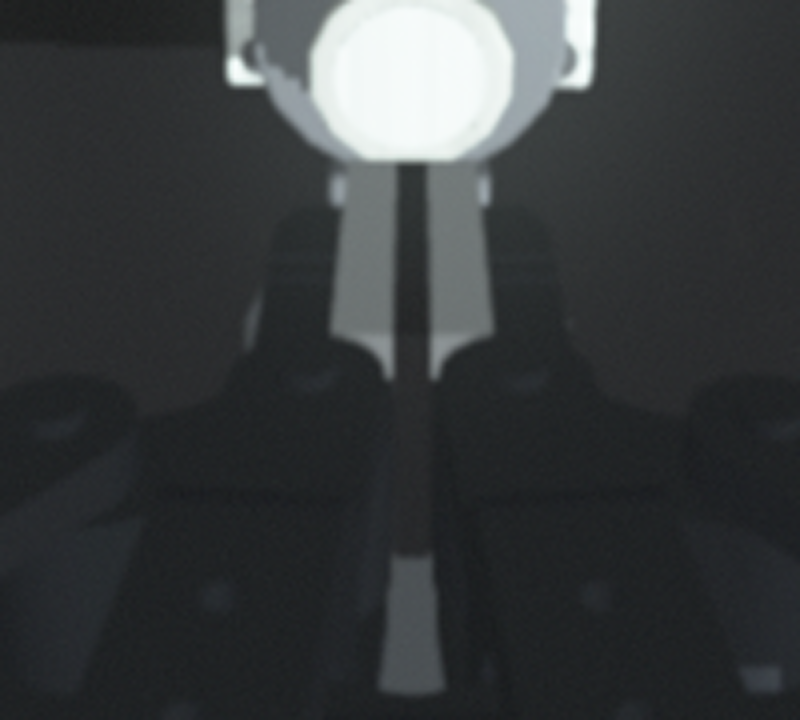

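The cap is open about 1.9 rad and the fingers are centred over the head. Now I'll press it.

>>> apply_moves([
  {"delta_rot":[0,0,0],"travel":[0,2.5,0],"jaw":-1},
  {"delta_rot":[0,0,0],"travel":[0,1.3,0],"jaw":-1},
  {"delta_rot":[0,0,0],"travel":[0,0.8,0],"jaw":-1},
  {"delta_rot":[0,0,0],"travel":[0,0,0],"jaw":-1},
  {"delta_rot":[0,0,0],"travel":[0,0,0],"jaw":-1},
])

```text
time_s: 4.82
tcp_pos: [0.5078, 0.3426, 0.1009]
eef_rot: [-90.0, -0.0, -9.3]
force: [-0.6, 0.5, 0.4]
width: 0.0003
```

Run:
```python
from h import *
w=r.get_image("wrist");crop(w["color"],180,220,380,400,4,"pics/w7.png")
s=r.get_image("scene");crop(s["color"],130,150,270,255,5,"pics/s7.png")
go((.507,.3435,.093+.019),-9.3)
```

```text
t 4.92 tcp [0.5082 0.3429 0.1016] rot [-89.9  -0.1  -9.3] F [0.5 0.4 0.3] w 0.0
 turn [-0.1  0.   0.1] then travel cm [-0.13 -1.04  0.04] | before-turn axes [-0.12 -1.05  0.04]
```

View pics/s7.png

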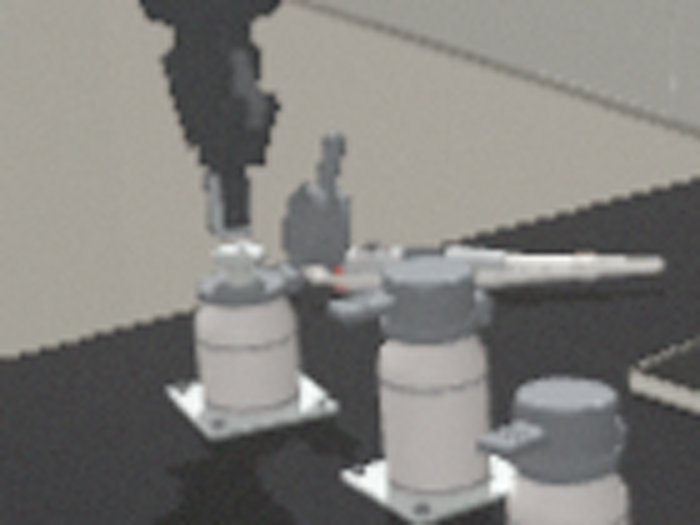

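View pics/w7.png

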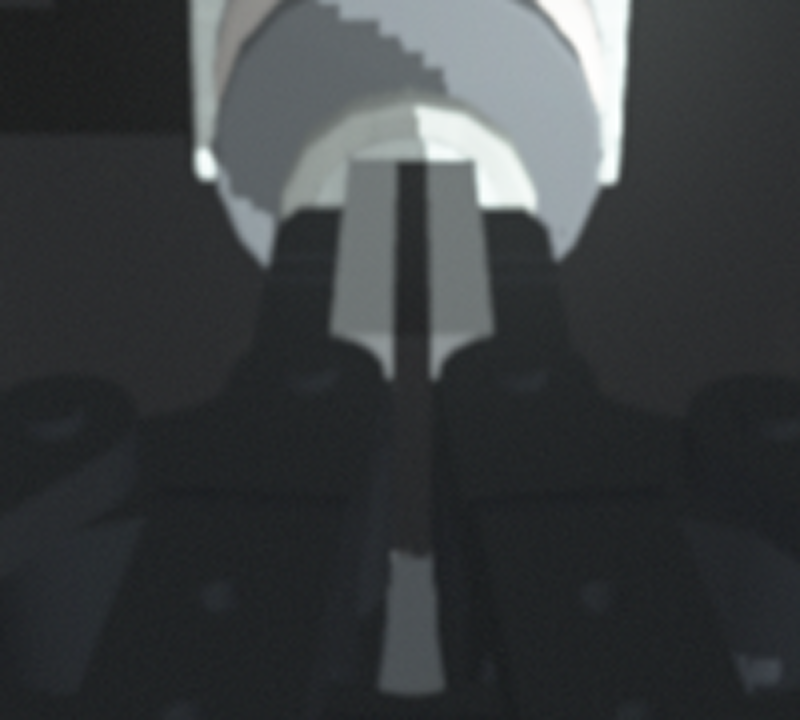

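>>> apply_moves([
  {"delta_rot":[0,0,0],"travel":[0,0.6,0],"jaw":-1},
  {"delta_rot":[0,0,0],"travel":[0,0.4,0],"jaw":-1},
  {"delta_rot":[0,0,0],"travel":[0,0,0],"jaw":-1},
])

```text
time_s: 5.17
tcp_pos: [0.5078, 0.3427, 0.0901]
eef_rot: [-90.0, -0.0, -9.3]
force: [1.6, 0.4, 3.2]
width: -0.0
```

>>> apply_moves([
  {"delta_rot":[0,0,0],"travel":[0,0.5,0],"jaw":-1},
  {"delta_rot":[0,0,0],"travel":[0,0.4,0],"jaw":-1},
  {"delta_rot":[0,0,0],"travel":[0,0,0],"jaw":-1},
])

```text
time_s: 5.42
tcp_pos: [0.5079, 0.3428, 0.0815]
eef_rot: [-90.0, -0.0, -9.3]
force: [0.3, -0.5, 7.7]
width: 0.0
```

Run:
```python
from h import *
w=r.get_image("wrist");crop(w["color"],180,220,380,400,4,"pics/w8.png")
s=r.get_image("scene");crop(s["color"],130,150,270,255,5,"pics/s8.png")
go((.507,.3435,.093+.019),-9.3)
```

```text
t 5.52 tcp [0.5079 0.3428 0.082 ] rot [-90.   -0.   -9.3] F [0.2 0.4 8.1] w 0.0001
 turn [-0.  0.  0.] then travel cm [-0.11 -3.    0.06] | before-turn axes [-0.1  -3.    0.06]
```

View pics/s8.png

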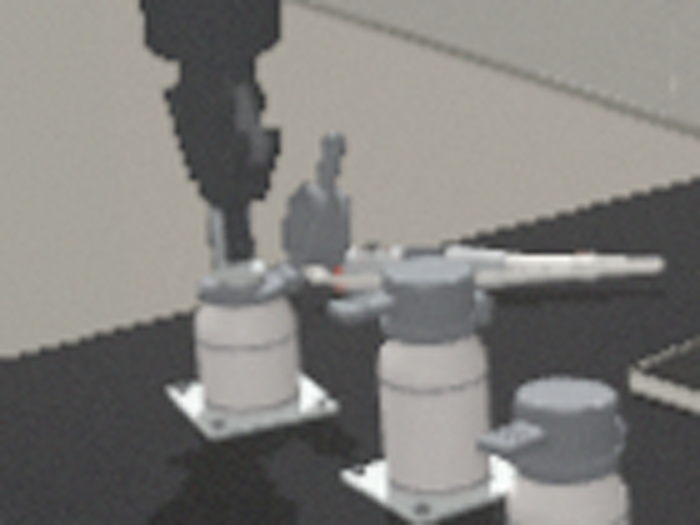

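View pics/w8.png

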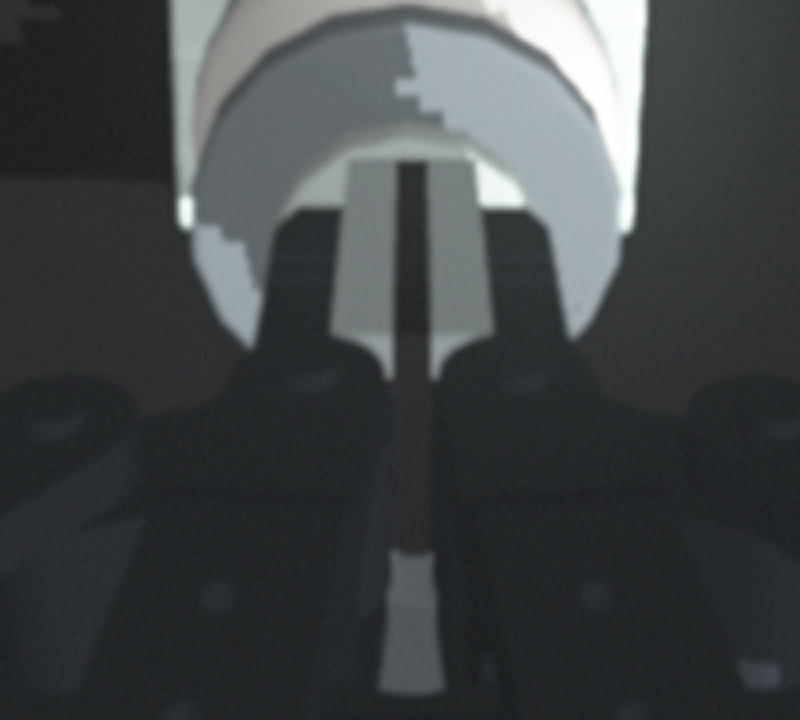

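>>> apply_moves([
  {"delta_rot":[0,0,0],"travel":[0,0.3,0],"jaw":-1},
  {"delta_rot":[0,0,0],"travel":[0,0.2,0],"jaw":-1},
  {"delta_rot":[0,0,0],"travel":[0,0,0],"jaw":-1},
  {"delta_rot":[0,0,0],"travel":[0,0,0],"jaw":-1},
  {"delta_rot":[0,0,0],"travel":[0,0,0],"jaw":-1},
])

```text
time_s: 5.93
tcp_pos: [0.5081, 0.3429, 0.079]
eef_rot: [-89.9, -0.1, -9.3]
force: [-10.0, -6.0, 32.6]
width: -0.0004
```

Run:
```python
from h import *
w=r.get_image("wrist");st=r.sense()
R=Ro.from_euler('xyz',st["eef_rot"],degrees=True)
for dy in(-.02,-.01,-.005,0,.01,.019):
    print(dy,[(4*(proj(w,st["tcp_pos"]+R.apply((dx,dy,dz)))-(180,220))).round(0).tolist()[0] for dx in(-.011,.011) for dz in (-.011,.011)])
print(st["force"])
```

```text
-0.02 [[279.0, 226.0], [514.0, 226.0], [285.0, 427.0], [509.0, 427.0]]
-0.01 [[287.0, 179.0], [508.0, 179.0], [293.0, 370.0], [503.0, 370.0]]
-0.005 [[291.0, 157.0], [505.0, 157.0], [296.0, 344.0], [501.0, 344.0]]
0 [[295.0, 137.0], [502.0, 137.0], [299.0, 320.0], [498.0, 320.0]]
0.01 [[301.0, 101.0], [496.0, 101.0], [305.0, 275.0], [493.0, 275.0]]
0.019 [[307.0, 71.0], [492.0, 71.0], [310.0, 238.0], [489.0, 238.0]]
[-9.04179303 -4.77616349 33.3150066 ]
```

>>> apply_moves([
  {"delta_rot":[0,0,0],"travel":[0,-1.5,0],"jaw":-1},
  {"delta_rot":[0,0,0],"travel":[0,-4,0],"jaw":-1},
  {"delta_rot":[0,0,0],"travel":[0,-4,0],"jaw":-1},
  {"delta_rot":[0,0,0],"travel":[0,-2,0],"jaw":-1},
  {"delta_rot":[0,0,0],"travel":[0,0,0],"jaw":-1},
])

```text
time_s: 6.4
tcp_pos: [0.5093, 0.3437, 0.1968]
eef_rot: [-89.7, -0.3, -9.3]
force: [1.5, 1.1, 0.6]
width: -0.0002
```

Run:
```python
from h import *
s=r.get_image("scene");crop(s["color"],130,150,270,255,5,"pics/s9.png")
t=r.get_image("top");crop(t["color"],100,180,320,300,3.6,"pics/t9.png")
go((.507,.3435,.093+.019),-9.3)
```

```text
t 6.5 tcp [0.5079 0.3428 0.192 ] rot [-89.9  -0.1  -9.3] F [-0.8 -0.8 -0.9] w 0.0
 turn [-0.1  0.   0.1] then travel cm [-0.1   8.    0.05] | before-turn axes [-0.11  8.    0.05]
```

View pics/s9.png

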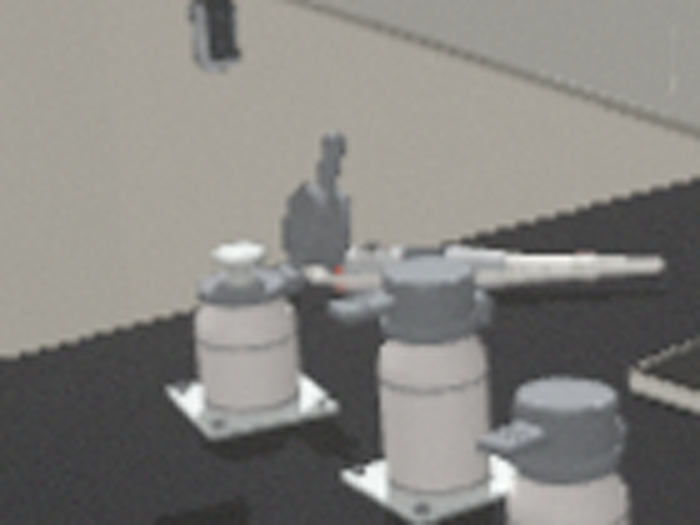

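View pics/t9.png

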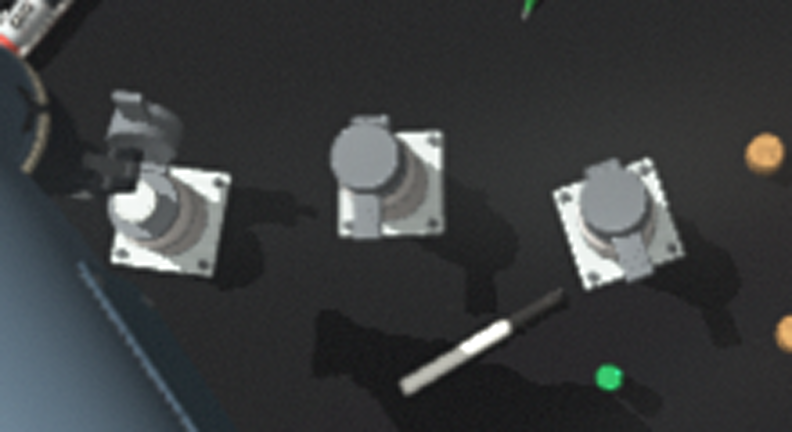

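>>> apply_moves([
  {"delta_rot":[0,0,0],"travel":[4,0,0],"jaw":-1},
  {"delta_rot":[0,0,0],"travel":[4,0,0],"jaw":-1},
  {"delta_rot":[0,0,0],"travel":[1.8,1,0],"jaw":-1},
  {"delta_rot":[0,0,0],"travel":[0,3.4,0],"jaw":-1},
  {"delta_rot":[0,0,0],"travel":[0,3,0],"jaw":-1},
  {"delta_rot":[0,0,0],"travel":[-2.5,0,0],"jaw":-1},
  {"delta_rot":[0,0,0],"travel":[-2,0,0],"jaw":-1},
  {"delta_rot":[0,0,0],"travel":[-2,0,0],"jaw":-1},
])

```text
time_s: 7.17
tcp_pos: [0.5382, 0.3364, 0.1148]
eef_rot: [-90.2, 0.2, -9.3]
force: [1.2, 0.2, 0.4]
width: -0.0001
```

Run:
```python
from h import *
s=r.get_image("scene");crop(s["color"],130,150,270,255,5,"pics/s10.png")
go((.468,.3463+.0035,.12),-9.3)
```

```text
t 7.22 tcp [0.5354 0.3373 0.1156] rot [-90.1   0.2  -9.2] F [1.7 5.  1. ] w 0.0001
 turn [ 0.1  0.1 -0.2] then travel cm [-6.85 -0.44  0.14] | before-turn axes [-6.85 -0.42  0.15]
```

View pics/s10.png

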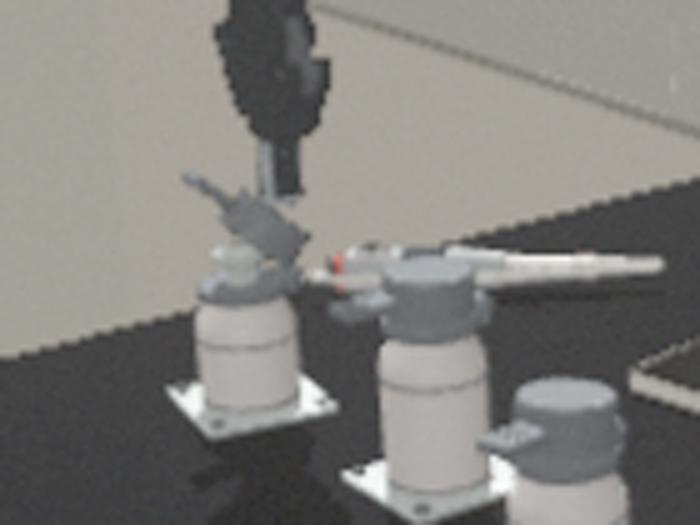

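>>> apply_moves([
  {"delta_rot":[0,0,0],"travel":[-2.4,-0.4,0.1],"jaw":-1},
  {"delta_rot":[0,0,0],"travel":[-2.4,0,0],"jaw":-1},
  {"delta_rot":[0,0,0],"travel":[-2,0,0],"jaw":-1},
  {"delta_rot":[0,0,0],"travel":[0,1,0],"jaw":-1},
  {"delta_rot":[0,0,0],"travel":[0,1,0],"jaw":-1},
  {"delta_rot":[0,0,0],"travel":[0,0.7,0],"jaw":-1},
  {"delta_rot":[0,0,0],"travel":[0,0.5,0],"jaw":-1},
  {"delta_rot":[0,0,0],"travel":[0,0,0],"jaw":-1},
])

```text
time_s: 7.88
tcp_pos: [0.473, 0.3488, 0.0882]
eef_rot: [-90.1, 0.1, -9.3]
force: [-5.5, -2.9, 10.1]
width: -0.0001
```

Run:
```python
from h import *
s=r.get_image("scene");crop(s["color"],130,150,270,255,5,"pics/s11.png")
go((.468,.3463+.0035,.0885),-9.3)
```

```text
t 7.93 tcp [0.4733 0.3487 0.0886] rot [-90.    0.1  -9.3] F [-0.5 -0.6  2.6] w 0.0
 turn [ 0.  -0.  -0.1] then travel cm [-0.54  0.01  0.02] | before-turn axes [-0.54  0.01  0.02]
```

View pics/s11.png

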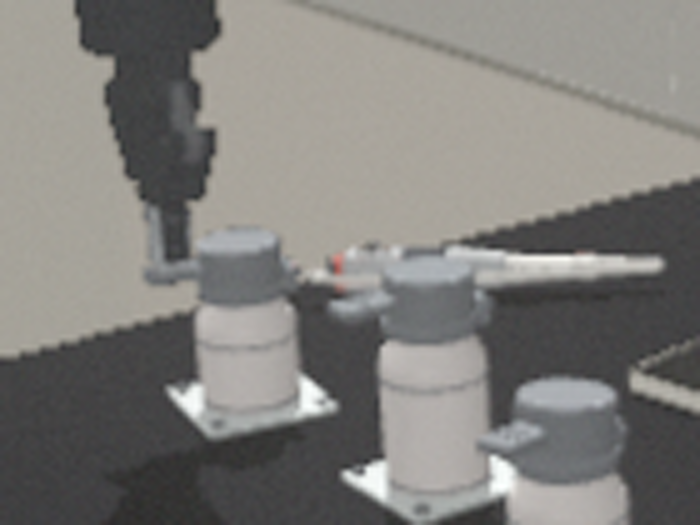

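>>> apply_moves([
  {"delta_rot":[0,0,0],"travel":[0,0.3,0],"jaw":-1},
  {"delta_rot":[0,0,0],"travel":[0,0.2,0],"jaw":-1},
  {"delta_rot":[0,0,0],"travel":[0,0,0],"jaw":-1},
])

```text
time_s: 8.18
tcp_pos: [0.4734, 0.3495, 0.0861]
eef_rot: [-89.9, 0.0, -9.3]
force: [-17.4, -6.8, 42.7]
width: -0.0001
```

>>> apply_moves([
  {"delta_rot":[0,0,0],"travel":[0,-4,0],"jaw":-1},
  {"delta_rot":[0,0,0],"travel":[0,-4,0],"jaw":-0.3},
  {"delta_rot":[0,-4.3,0],"travel":[0,-3,-2],"jaw":-0.1},
  {"delta_rot":[0,-4.3,0],"travel":[0,0,-3.5],"jaw":0},
  {"delta_rot":[0,0,0],"travel":[0,0,-3.5],"jaw":0},
  {"delta_rot":[0,0,0],"travel":[0,0,-3.5],"jaw":0},
  {"delta_rot":[0,0,0],"travel":[0,0,-3.5],"jaw":0},
  {"delta_rot":[0,0,0],"travel":[0,0,0],"jaw":0},
])

```text
time_s: 8.85
tcp_pos: [0.4659, 0.1846, 0.1942]
eef_rot: [-90.1, 0.0, -0.9]
force: [-0.2, 0.4, -0.5]
width: 0.0427
```

Run:
```python
from h import *
s=r.get_image("scene");crop(s["color"],130,150,270,255,5,"pics/s12.png")
go((.484,.178,.18),-0.6)
```

```text
t 8.9 tcp [0.4662 0.1868 0.1942] rot [-90.    0.   -0.9] F [-0.3  1.1 -0.6] w 0.0426
 turn [ 0.  -0.3 -0. ] then travel cm [ 1.79  1.42 -0.87] | before-turn axes [ 1.8   1.42 -0.85]
```

View pics/s12.png

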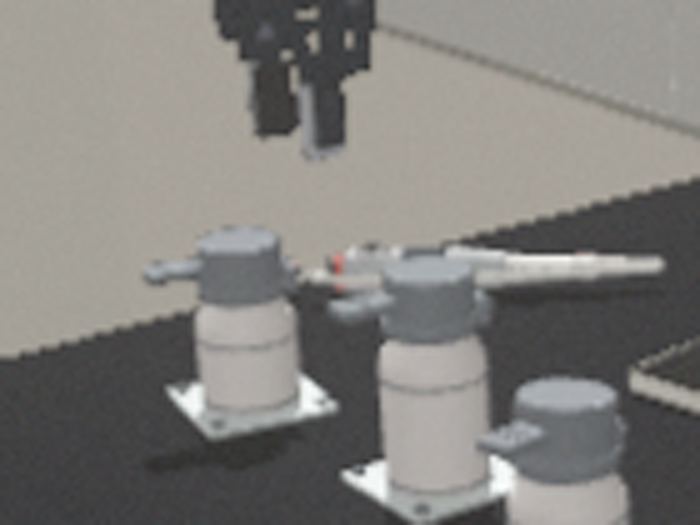

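>>> apply_moves([
  {"delta_rot":[0,0,0],"travel":[1.8,0.7,-0.8],"jaw":0},
  {"delta_rot":[0,0,0],"travel":[0,0.7,0],"jaw":0},
  {"delta_rot":[0,0,0],"travel":[0,0,0],"jaw":0},
  {"delta_rot":[0,0,0],"travel":[0,0,0],"jaw":0},
])

```text
time_s: 9.23
tcp_pos: [0.4833, 0.1818, 0.1797]
eef_rot: [-90.0, 0.1, -0.7]
force: [-1.4, -0.6, 0.0]
width: 0.0427
```

Run:
```python
from h import *
w=r.get_image("wrist");crop(w["color"],180,220,380,400,4,"pics/w13.png")
from fit import *
p=(.5285,.1752,-.0097)
for th in(0,.083,.2):print((4*(proj(w,loc(cap([(-.083,.01,.0155),(-.083,-.01,.0155),(-.028,0,.025)],th,.095),p))-(180,220))).round(0).tolist())
go((.485,.178,.108),-0.6)
```

```text
[[427.0, -44.0], [295.0, -44.0], [363.0, 310.0]]
[[428.0, -20.0], [292.0, -20.0], [363.0, 330.0]]
[[428.0, 21.0], [287.0, 21.0], [363.0, 359.0]]
t 9.28 tcp [0.4833 0.1819 0.1802] rot [-90.    0.1  -0.6] F [0.3 0.4 0.3] w 0.0426
 turn [ 0.  -0.  -0.1] then travel cm [ 0.17  7.22 -0.39] | before-turn axes [ 0.18  7.22 -0.39]
```

View pics/w13.png

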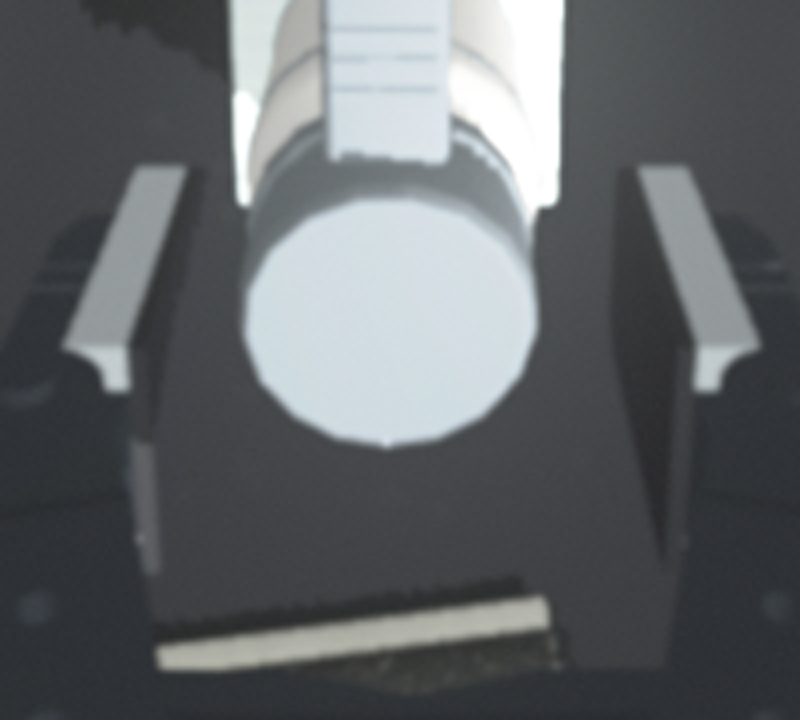

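>>> apply_moves([
  {"delta_rot":[0,0,0],"travel":[0.1,2.8,-0.25],"jaw":0},
  {"delta_rot":[0,0,0],"travel":[0,3,0],"jaw":0},
  {"delta_rot":[0,0,0],"travel":[0,1.9,0],"jaw":-0.2},
  {"delta_rot":[0,0,0],"travel":[0,0,0],"jaw":-1},
  {"delta_rot":[0,0,0],"travel":[0,0,0],"jaw":-1},
  {"delta_rot":[0,0,0],"travel":[0,0,0],"jaw":-1},
  {"delta_rot":[0,0,0],"travel":[0,0,0],"jaw":-1},
], squeeze=25)

```text
time_s: 9.87
tcp_pos: [0.4836, 0.1783, 0.1045]
eef_rot: [-90.1, 0.1, -0.7]
force: [-7.1, -8.0, -0.9]
width: 0.0195
```

Run:
```python
from h import *
s=r.get_image("scene");crop(s["color"],160,150,300,255,5,"pics/s14.png")
go((.5285,.1785,.095),-0.6)
```

```text
t 9.92 tcp [0.4835 0.1783 0.1045] rot [-90.1   0.1  -0.7] F [-7.3 -7.9 -0.1] w 0.0189
 turn [ 0.1 -0.1 -0.1] then travel cm [4.5  0.95 0.06] | before-turn axes [4.5  0.95 0.07]
```

View pics/s14.png

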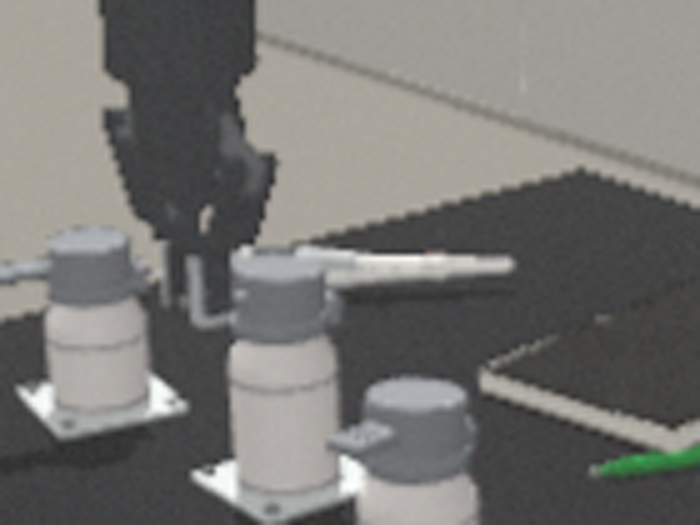

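>>> apply_moves([
  {"delta_rot":[0,0,0],"travel":[0.5,-1.8,0],"jaw":-1},
  {"delta_rot":[0,0,0],"travel":[0.9,-1.55,0],"jaw":-1},
  {"delta_rot":[0,0,0],"travel":[1.2,-1.3,0],"jaw":-1},
  {"delta_rot":[0,0,0],"travel":[1.4,-0.9,0],"jaw":-1},
  {"delta_rot":[0,0,0],"travel":[1.55,-0.6,0],"jaw":-1},
  {"delta_rot":[0,0,0],"travel":[1.5,-0.2,0],"jaw":-1},
  {"delta_rot":[0,0,0],"travel":[0,0,0],"jaw":-1},
  {"delta_rot":[0,0,0],"travel":[0,0,0],"jaw":-0.3},
])

```text
time_s: 10.58
tcp_pos: [0.5564, 0.1783, 0.1692]
eef_rot: [-90.0, -0.1, -0.7]
force: [-0.1, 0.4, -0.1]
width: 0.0289
```

Run:
```python
from h import *
s=r.get_image("scene");crop(s["color"],160,150,300,255,5,"pics/s15.png")
go((.5285,.1785,.095),-0.6)
```

```text
t 10.63 tcp [0.5558 0.1785 0.1689] rot [-90.   -0.1  -0.7] F [-0.2  0.4 -0.1] w 0.0296
 turn [-0.  -0.1  0.1] then travel cm [-2.73  7.39 -0.03] | before-turn axes [-2.75  7.38 -0.04]
```

View pics/s15.png

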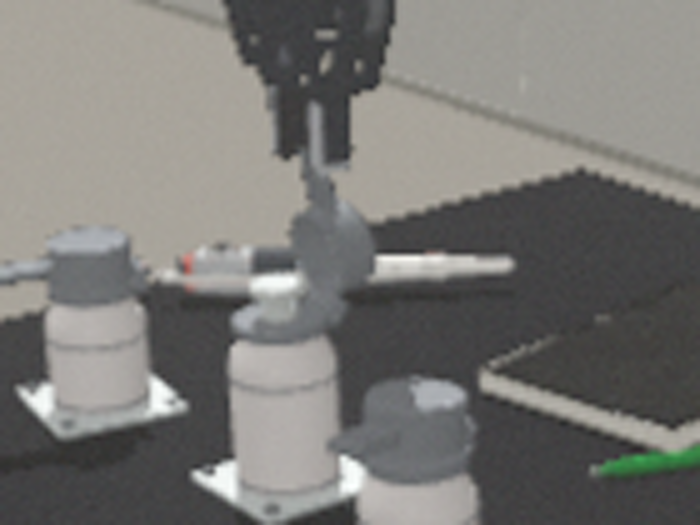

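>>> apply_moves([
  {"delta_rot":[0,0,0],"travel":[0,-2.5,0],"jaw":-0.2},
  {"delta_rot":[0,0,0],"travel":[-3.5,-0.4,0],"jaw":-1},
  {"delta_rot":[0,0,0],"travel":[0,0,0],"jaw":-1},
  {"delta_rot":[0,0,0],"travel":[0,0,0],"jaw":-1},
  {"delta_rot":[0,0,0],"travel":[0,4,0],"jaw":-1},
  {"delta_rot":[0,0,0],"travel":[1.8,0.3,0],"jaw":-1},
  {"delta_rot":[0,0,0],"travel":[1.8,0,0],"jaw":-1},
  {"delta_rot":[0,0,0],"travel":[1.7,0,0],"jaw":-1},
])

```text
time_s: 11.3
tcp_pos: [0.5734, 0.1779, 0.1526]
eef_rot: [-90.0, 0.1, -0.6]
force: [0.5, 0.8, 0.8]
width: 0.0001
```

>>> apply_moves([
  {"delta_rot":[0,0,0],"travel":[0,0,0],"jaw":-1},
  {"delta_rot":[0,0,0],"travel":[-2.4,0,0],"jaw":-1},
  {"delta_rot":[0,0,0],"travel":[-2.3,0,0],"jaw":-1},
  {"delta_rot":[0,0,0],"travel":[0,0,0],"jaw":-1},
])

```text
time_s: 11.63
tcp_pos: [0.5231, 0.1786, 0.1533]
eef_rot: [-90.0, 0.1, -0.6]
force: [-1.3, 0.2, 0.0]
width: -0.0001
```

Run:
```python
from h import *
s=r.get_image("scene");crop(s["color"],160,150,300,255,5,"pics/s16.png")
w=r.get_image("wrist");crop(w["color"],180,220,380,400,4,"pics/w16.png")
go((.527,.1785,.111),-0.6)
```

```text
t 11.73 tcp [0.5259 0.1787 0.1537] rot [-90.   -0.   -0.6] F [-0.1 -1.  -0.3] w 0.0003
 turn [-0. -0.  0.] then travel cm [ 0.11  4.27 -0.02] | before-turn axes [ 0.11  4.27 -0.02]
```

View pics/s16.png

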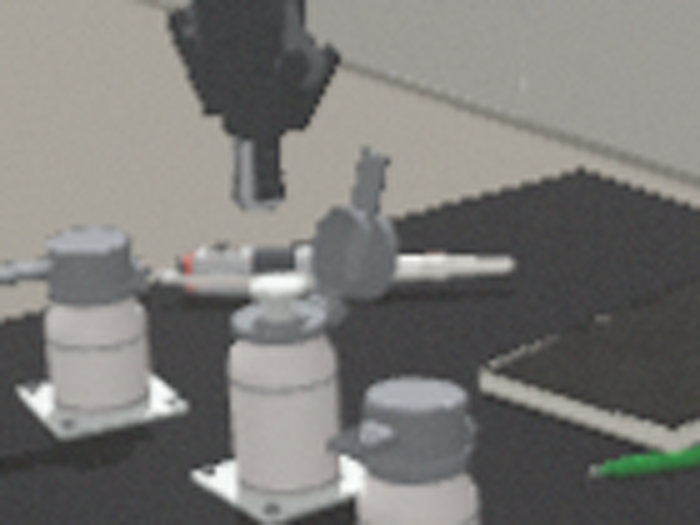

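View pics/w16.png

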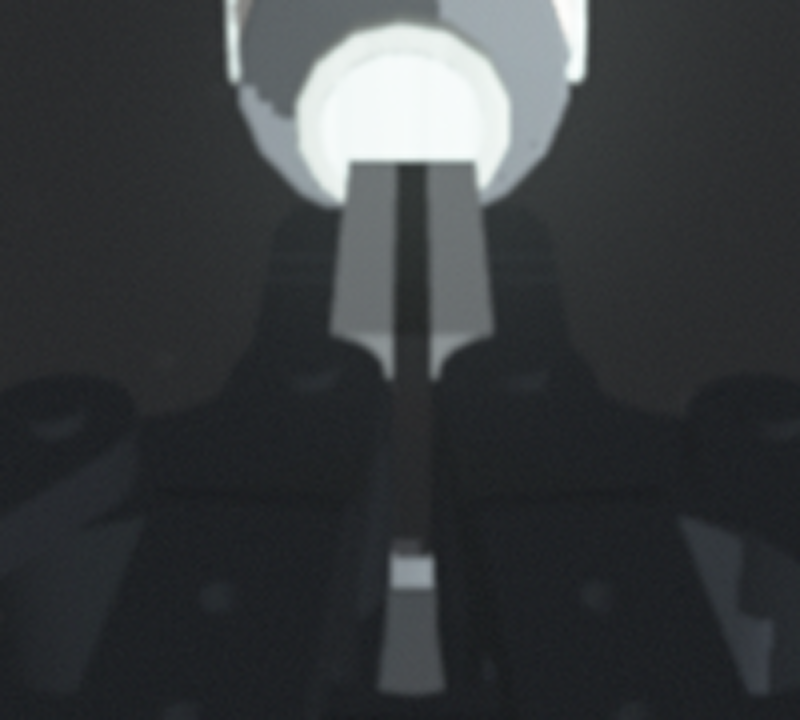

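>>> apply_moves([
  {"delta_rot":[0,0,0],"travel":[0,3,0],"jaw":-1},
  {"delta_rot":[0,0,0],"travel":[0,1.2,0],"jaw":-1},
  {"delta_rot":[0,0,0],"travel":[0,0.8,0],"jaw":-1},
  {"delta_rot":[0,0,0],"travel":[0,0.5,0],"jaw":-1},
  {"delta_rot":[0,0,0],"travel":[0,0.2,0],"jaw":-1},
  {"delta_rot":[0,0,0],"travel":[0,0,0],"jaw":-1},
  {"delta_rot":[0,0,0],"travel":[0,0,0],"jaw":-1},
])

```text
time_s: 12.32
tcp_pos: [0.5267, 0.1786, 0.0989]
eef_rot: [-89.9, -0.1, -0.7]
force: [-17.3, -5.6, 41.8]
width: 0.0001
```

>>> apply_moves([
  {"delta_rot":[0,0,0],"travel":[0,-2,0],"jaw":-1},
  {"delta_rot":[0,0,0],"travel":[0,-4,0],"jaw":-1},
  {"delta_rot":[0,0,0],"travel":[0,-4,0],"jaw":-1},
  {"delta_rot":[0,0,0],"travel":[1,-1.3,0],"jaw":-1},
  {"delta_rot":[0,0,0],"travel":[4,0,0],"jaw":-1},
  {"delta_rot":[0,0,0],"travel":[4,0,0],"jaw":-1},
  {"delta_rot":[0,0,0],"travel":[0.8,1,0],"jaw":-1},
  {"delta_rot":[0,0,0],"travel":[0,3.4,0],"jaw":-1},
])

```text
time_s: 12.98
tcp_pos: [0.6294, 0.1777, 0.1679]
eef_rot: [-89.9, -0.4, -0.7]
force: [1.3, 0.1, -0.6]
width: 0.0001
```

>>> apply_moves([
  {"delta_rot":[0,0,0],"travel":[0,3,0],"jaw":-1},
  {"delta_rot":[0,0,0],"travel":[-2.5,0,0],"jaw":-1},
  {"delta_rot":[0,0,0],"travel":[-2,0,0],"jaw":-1},
  {"delta_rot":[0,0,0],"travel":[-2,0,0],"jaw":-1},
  {"delta_rot":[0,0,0],"travel":[-2.4,-0.2,0],"jaw":-1},
  {"delta_rot":[0,0,0],"travel":[-2.4,0,0],"jaw":-1},
  {"delta_rot":[0,0,0],"travel":[-2,0,0],"jaw":-1},
  {"delta_rot":[0,0,0],"travel":[0,0,0],"jaw":-1},
])

```text
time_s: 13.65
tcp_pos: [0.4886, 0.1789, 0.1375]
eef_rot: [-90.0, 0.0, -0.6]
force: [-0.6, -0.0, 0.4]
width: 0.0001
```

Run:
```python
from h import *
s=r.get_image("scene");crop(s["color"],160,150,300,255,5,"pics/s17.png")
go((.49,.1787,.1085),-0.6)
```

```text
t 13.7 tcp [0.4903 0.179  0.1377] rot [-90.   -0.   -0.6] F [0.2 0.5 0.9] w -0.0
 turn [-0. -0.  0.] then travel cm [-0.03  2.92 -0.03] | before-turn axes [-0.03  2.92 -0.03]
```

View pics/s17.png

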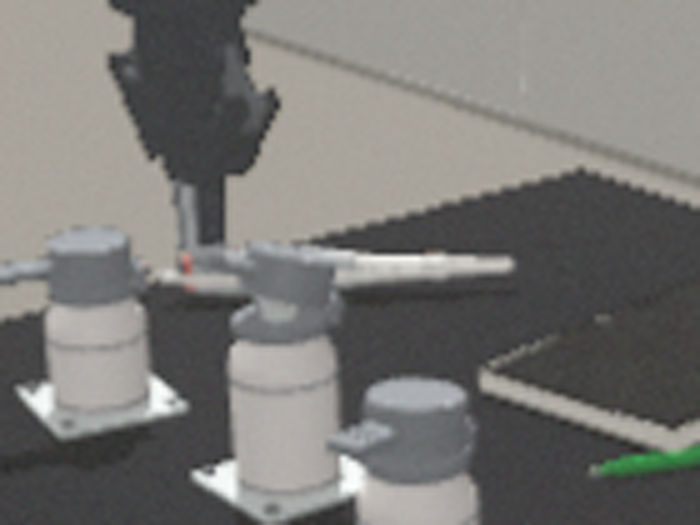

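>>> apply_moves([
  {"delta_rot":[0,0,0],"travel":[0,1.2,0],"jaw":-1},
  {"delta_rot":[0,0,0],"travel":[0,1.2,0],"jaw":-1},
  {"delta_rot":[0,0,0],"travel":[0,0.6,0],"jaw":-1},
  {"delta_rot":[0,0,0],"travel":[0,0.3,0],"jaw":-1},
  {"delta_rot":[0,0,0],"travel":[0,0,0],"jaw":-1},
  {"delta_rot":[0,0,0],"travel":[0,0,0],"jaw":-1},
])

```text
time_s: 14.2
tcp_pos: [0.4918, 0.1792, 0.1063]
eef_rot: [-89.9, -0.1, -0.7]
force: [-18.6, -2.6, 41.2]
width: 0.0001
```

>>> apply_moves([
  {"delta_rot":[0,0,0],"travel":[0,-4,0],"jaw":-1},
  {"delta_rot":[0,-5.6,0],"travel":[0,-4,0],"jaw":-0.3},
  {"delta_rot":[0,-5.7,0],"travel":[0,-1,0],"jaw":-0.1},
  {"delta_rot":[0,-5.6,0],"travel":[0,0,0],"jaw":0},
  {"delta_rot":[0,0,0],"travel":[-1.8,0,-3.4],"jaw":0},
  {"delta_rot":[0,0,0],"travel":[-1.8,0,-3.4],"jaw":0},
  {"delta_rot":[0,0,0],"travel":[-1.8,0,-3.4],"jaw":0},
  {"delta_rot":[0,0,0],"travel":[-1.8,0,-3.4],"jaw":0},
])

```text
time_s: 14.87
tcp_pos: [0.4602, 0.0266, 0.1943]
eef_rot: [-90.0, -0.0, 16.3]
force: [1.3, 0.1, -0.3]
width: 0.0429
```

Run:
```python
from h import *
s=r.get_image("scene");crop(s["color"],160,150,300,255,5,"pics/s18.png")
go((.452,.001,.17),16.3)
```

```text
t 14.92 tcp [0.4589 0.0213 0.1944] rot [-90.1   0.   16.1] F [ 3.5 -3.5  1. ] w 0.0427
 turn [ 0.1 -0.2 -0. ] then travel cm [-1.23  2.44 -1.75] | before-turn axes [-1.22  2.45 -1.75]
```

View pics/s18.png

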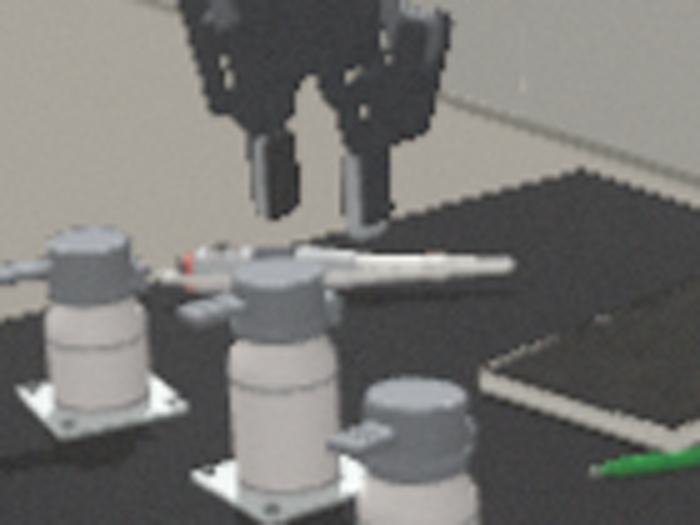

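Middle is shut. On to the right dispenser.

>>> apply_moves([
  {"delta_rot":[0,0,0],"travel":[-1.1,1.2,-1.5],"jaw":0},
  {"delta_rot":[0,0,0],"travel":[0,1.2,0],"jaw":0},
  {"delta_rot":[0,0,0],"travel":[0,0,0],"jaw":0},
  {"delta_rot":[0,0,0],"travel":[0,0,0],"jaw":0},
])

```text
time_s: 15.25
tcp_pos: [0.4539, 0.0105, 0.1701]
eef_rot: [-90.0, 0.0, 16.2]
force: [-0.1, -0.3, 0.6]
width: 0.0425
```

Run:
```python
from h import *
w=r.get_image("wrist");crop(w["color"],180,220,380,400,4,"pics/w19.png")
from fit import *
p=(.4927,.0093,.2836)
for th in(0,.145,.2):print((4*(proj(w,loc(cap([(-.083,.01,.0155),(-.083,-.01,.0155),(-.028,0,.025)],th,.085),p))-(180,220))).round(0).tolist())
go((.452,.001,.097),16.3)
```

```text
[[388.0, -101.0], [255.0, -101.0], [325.0, 258.0]]
[[387.0, -59.0], [247.0, -58.0], [324.0, 293.0]]
[[387.0, -39.0], [244.0, -38.0], [324.0, 307.0]]
t 15.3 tcp [0.4542 0.0108 0.1705] rot [-90.   -0.   16.2] F [-0.   0.1  0.4] w 0.043
 turn [-0.  -0.1  0. ] then travel cm [-0.49  7.35 -0.88] | before-turn axes [-0.49  7.35 -0.88]
```

View pics/w19.png

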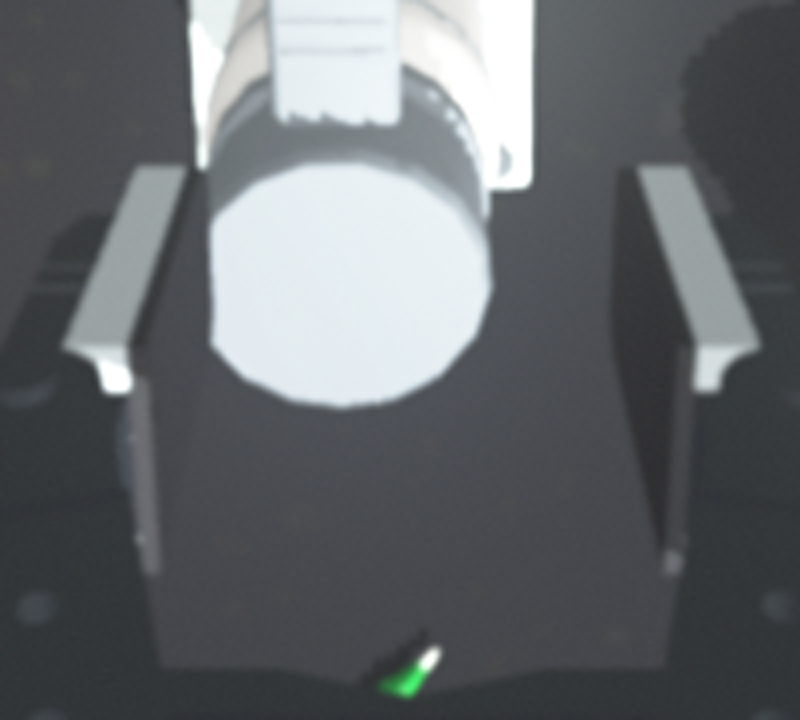

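>>> apply_moves([
  {"delta_rot":[0,0,0],"travel":[-0.4,2.6,-0.75],"jaw":0},
  {"delta_rot":[0,0,0],"travel":[0,3,0],"jaw":0},
  {"delta_rot":[0,0,0],"travel":[0,1.8,0],"jaw":-0.2},
  {"delta_rot":[0,0,0],"travel":[0,0,0],"jaw":-1},
  {"delta_rot":[0,0,0],"travel":[0,0,0],"jaw":-1},
  {"delta_rot":[0,0,0],"travel":[0,0,0],"jaw":-1},
  {"delta_rot":[0,0,0],"travel":[0,0,0],"jaw":-1},
], squeeze=25)

```text
time_s: 15.88
tcp_pos: [0.4535, 0.0, 0.0976]
eef_rot: [-90.4, -0.0, 16.2]
force: [3.1, -25.4, -2.2]
width: 0.0187
```

Run:
```python
from h import *
s=r.get_image("scene");crop(s["color"],180,190,320,295,5,"pics/s20.png")
go((.4927,.0125,.085),16.3)
```

```text
t 15.93 tcp [0.4535 0.     0.0976] rot [-90.4  -0.   16.2] F [  3.2 -25.3  -2.4] w 0.0196
 turn [ 0.4 -0.1  0. ] then travel cm [4.11 1.26 0.1 ] | before-turn axes [4.11 1.26 0.11]
```

View pics/s20.png

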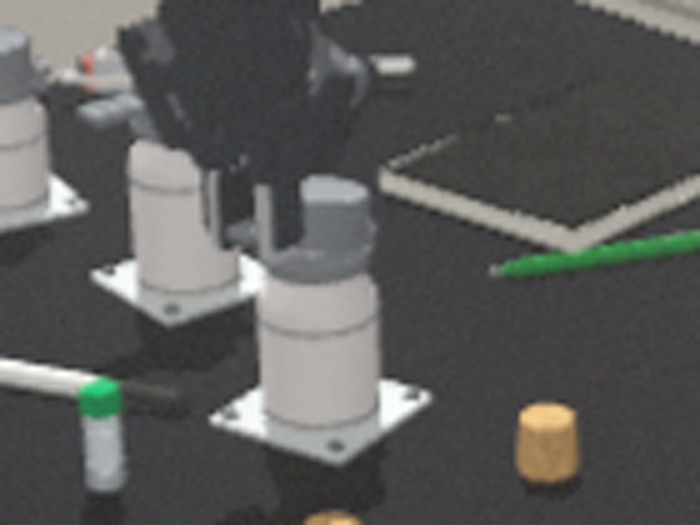

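>>> apply_moves([
  {"delta_rot":[0,0,0],"travel":[0.5,-1.7,-0.2],"jaw":-1},
  {"delta_rot":[0,0,0],"travel":[0.9,-1.5,0],"jaw":-1},
  {"delta_rot":[0,0,0],"travel":[1.25,-1.25,0],"jaw":-1},
  {"delta_rot":[0,0,0],"travel":[1.4,-0.85,0],"jaw":-1},
  {"delta_rot":[0,0,0],"travel":[1.55,-0.5,0],"jaw":-1},
  {"delta_rot":[0,0,0],"travel":[1.3,-0.2,0],"jaw":-1},
  {"delta_rot":[0,0,0],"travel":[0,0,0],"jaw":-1},
  {"delta_rot":[0,0,0],"travel":[0,0,0],"jaw":-0.3},
])

```text
time_s: 16.6
tcp_pos: [0.5204, 0.02, 0.1578]
eef_rot: [-90.1, -0.1, 16.3]
force: [-0.2, -1.4, 0.2]
width: 0.0289
```

Run:
```python
from h import *
s=r.get_image("scene");crop(s["color"],180,170,320,275,5,"pics/s21.png")
go((.4927,.0125,.085),16.3)
```

```text
t 16.65 tcp [0.5198 0.0202 0.1575] rot [-90.   -0.1  16.3] F [0.1 0.5 0.3] w 0.0299
 turn [ 0.  -0.   0.1] then travel cm [-2.82  7.25  0.02] | before-turn axes [-2.83  7.25  0.02]
```

View pics/s21.png

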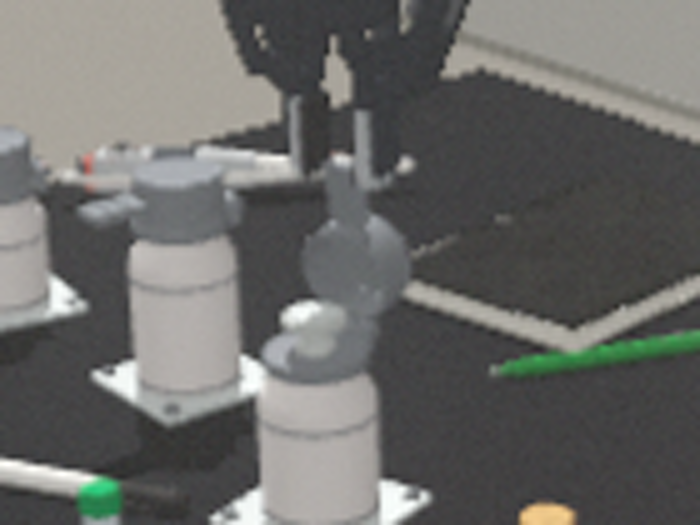

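>>> apply_moves([
  {"delta_rot":[0,0,0],"travel":[0,-2.6,0],"jaw":-0.2},
  {"delta_rot":[0,0,0],"travel":[-3.5,-0.4,0],"jaw":-1},
  {"delta_rot":[0,0,0],"travel":[0,0,0],"jaw":-1},
  {"delta_rot":[0,0,0],"travel":[0,0,0],"jaw":-1},
  {"delta_rot":[0,0,0],"travel":[0,4,0],"jaw":-1},
  {"delta_rot":[0,0,0],"travel":[1.8,0.3,0],"jaw":-1},
  {"delta_rot":[0,0,0],"travel":[1.8,0,0],"jaw":-1},
  {"delta_rot":[0,0,0],"travel":[1.7,0,0],"jaw":-1},
])

```text
time_s: 17.32
tcp_pos: [0.5362, 0.0254, 0.1424]
eef_rot: [-90.0, 0.1, 16.2]
force: [0.7, -1.6, 0.4]
width: 0.0001
```

>>> apply_moves([
  {"delta_rot":[0,0,0],"travel":[0,0,0],"jaw":-1},
  {"delta_rot":[0,0,0],"travel":[-2.4,0,0],"jaw":-1},
  {"delta_rot":[0,0,0],"travel":[-2.2,0,0],"jaw":-1},
  {"delta_rot":[0,0,0],"travel":[0,0,0],"jaw":-1},
])

```text
time_s: 17.65
tcp_pos: [0.4888, 0.0115, 0.143]
eef_rot: [-90.0, 0.1, 16.2]
force: [0.1, -0.4, 0.5]
width: 0.0002
```

Run:
```python
from h import *
s=r.get_image("scene");crop(s["color"],180,170,320,275,5,"pics/s22.png")
w=r.get_image("wrist");crop(w["color"],180,220,380,400,4,"pics/w22.png")
go((.4912,.012,.101),16.3)
```

```text
t 17.75 tcp [0.4917 0.012  0.1434] rot [-90.   -0.   16.2] F [ 0.4 -0.   0.4] w 0.0002
 turn [-0.  -0.1  0. ] then travel cm [-0.05  4.24  0.01] | before-turn axes [-0.05  4.24  0.01]
```

View pics/s22.png

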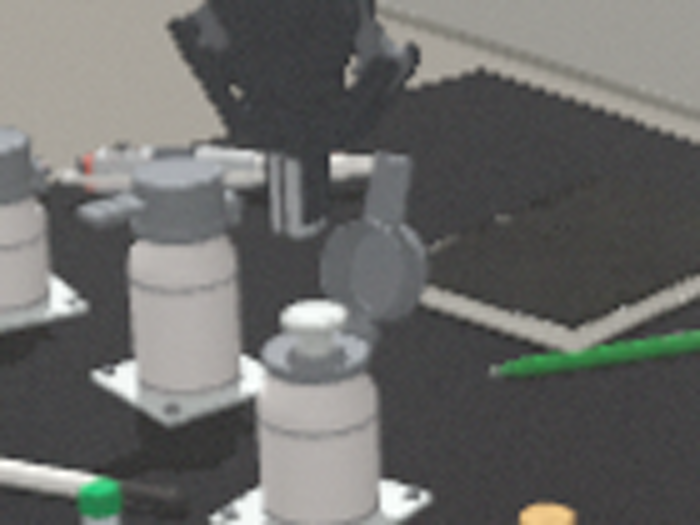

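View pics/w22.png

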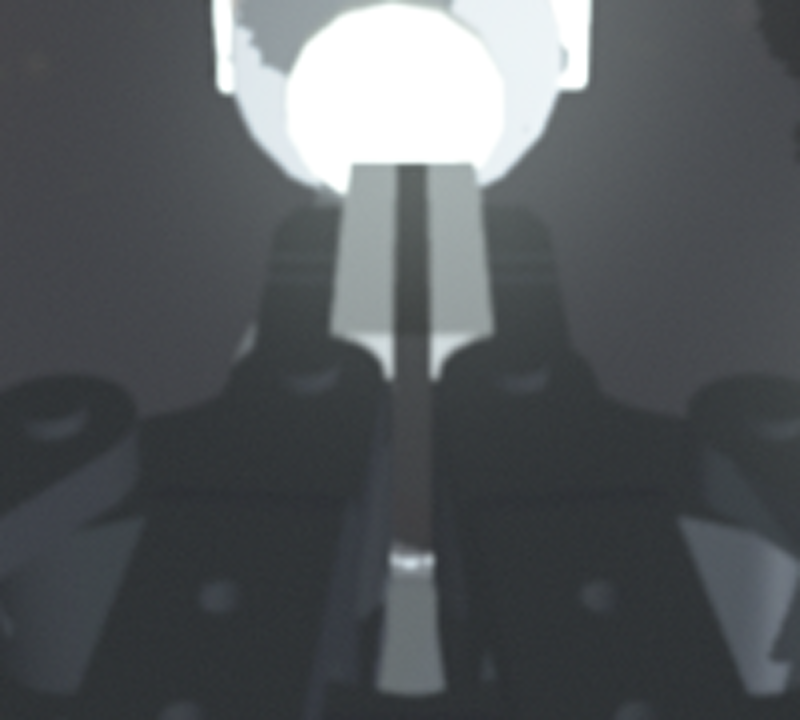

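>>> apply_moves([
  {"delta_rot":[0,0,0],"travel":[0,3,-0.15],"jaw":-1},
  {"delta_rot":[0,0,0],"travel":[0,1.2,0],"jaw":-1},
  {"delta_rot":[0,0,0],"travel":[0,0.8,0],"jaw":-1},
  {"delta_rot":[0,0,0],"travel":[0,0.5,0],"jaw":-1},
  {"delta_rot":[0,0,0],"travel":[0,0.2,0],"jaw":-1},
  {"delta_rot":[0,0,0],"travel":[0,0,0],"jaw":-1},
  {"delta_rot":[0,0,0],"travel":[0,0,0],"jaw":-1},
  {"delta_rot":[0,0,0],"travel":[0,0,0],"jaw":-1},
])

```text
time_s: 18.42
tcp_pos: [0.4929, 0.0106, 0.0888]
eef_rot: [-90.0, -0.1, 16.2]
force: [-21.3, -0.2, 50.9]
width: -0.0001
```

>>> apply_moves([
  {"delta_rot":[0,0,0],"travel":[0,-2,0],"jaw":-1},
  {"delta_rot":[0,0,0],"travel":[0,-4,0],"jaw":-1},
  {"delta_rot":[0,0,0],"travel":[0,-4,0],"jaw":-1},
  {"delta_rot":[0,0,0],"travel":[1,-1.3,0],"jaw":-1},
  {"delta_rot":[0,0,0],"travel":[4,0,0],"jaw":-1},
  {"delta_rot":[0,0,0],"travel":[4,0,0],"jaw":-1},
  {"delta_rot":[0,0,0],"travel":[0.8,1,0],"jaw":-1},
  {"delta_rot":[0,0,0],"travel":[0,3.4,0],"jaw":-1},
])

```text
time_s: 19.08
tcp_pos: [0.5915, 0.0391, 0.1579]
eef_rot: [-90.1, -0.4, 16.3]
force: [1.8, 1.3, -0.3]
width: -0.0003
```

>>> apply_moves([
  {"delta_rot":[0,0,0],"travel":[0,3,0],"jaw":-1},
  {"delta_rot":[0,0,0],"travel":[-2.5,0,0],"jaw":-1},
  {"delta_rot":[0,0,0],"travel":[-2,0,0],"jaw":-1},
  {"delta_rot":[0,0,0],"travel":[-2,0,0],"jaw":-1},
  {"delta_rot":[0,0,0],"travel":[-2.4,-0.2,0],"jaw":-1},
  {"delta_rot":[0,0,0],"travel":[-2.4,0,0],"jaw":-1},
  {"delta_rot":[0,0,0],"travel":[-2,0,0],"jaw":-1},
  {"delta_rot":[0,0,0],"travel":[0,0,0],"jaw":-1},
])

```text
time_s: 19.75
tcp_pos: [0.456, 0.0002, 0.1273]
eef_rot: [-90.0, 0.1, 16.2]
force: [0.1, 0.7, 0.3]
width: -0.0001
```

Run:
```python
from h import *
s=r.get_image("scene");crop(s["color"],180,170,320,275,5,"pics/s23.png")
go((.4557,.001,.0965),16.3)
```

```text
t 19.8 tcp [0.4578 0.0005 0.1275] rot [-90.   -0.   16.2] F [ 1.4 -0.7 -0. ] w 0.0004
 turn [ 0.  -0.1  0. ] then travel cm [-0.19  3.1   0.11] | before-turn axes [-0.19  3.1   0.11]
```

View pics/s23.png

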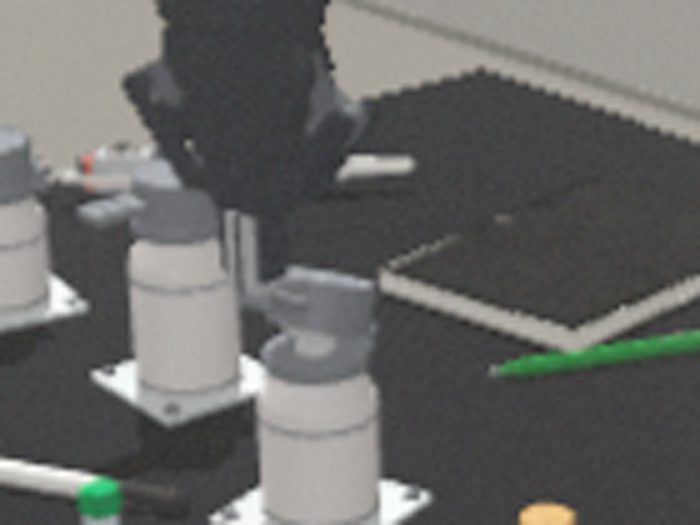

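>>> apply_moves([
  {"delta_rot":[0,0,0],"travel":[0,1.2,0],"jaw":-1},
  {"delta_rot":[0,0,0],"travel":[0,1.2,0],"jaw":-1},
  {"delta_rot":[0,0,0],"travel":[0,0.6,0],"jaw":-1},
  {"delta_rot":[0,0,0],"travel":[0,0.3,0],"jaw":-1},
  {"delta_rot":[0,0,0],"travel":[0,0,0],"jaw":-1},
  {"delta_rot":[0,0,0],"travel":[0,0,0],"jaw":-1},
])

```text
time_s: 20.3
tcp_pos: [0.4593, 0.0006, 0.0961]
eef_rot: [-90.0, -0.1, 16.2]
force: [-19.7, -2.2, 47.2]
width: 0.0002
```

>>> apply_moves([
  {"delta_rot":[0,0,0],"travel":[0,-4,0],"jaw":-1},
  {"delta_rot":[0,0,0],"travel":[0,-4,0],"jaw":-0.3},
  {"delta_rot":[0,0,0],"travel":[0,-2,0],"jaw":0.1},
  {"delta_rot":[0,0,0],"travel":[0,0,-4],"jaw":0.2},
  {"delta_rot":[0,0,0],"travel":[0,0,-4],"jaw":0.2},
  {"delta_rot":[0,0,0],"travel":[0,0,0],"jaw":0.2},
])

```text
time_s: 20.8
tcp_pos: [0.4833, -0.0807, 0.1944]
eef_rot: [-90.1, -0.1, 16.1]
force: [0.7, -0.2, -1.3]
width: 0.0513
```

Run:
```python
from h import *
s=r.get_image("scene");crop(s["color"],150,170,450,390,2.6,"pics/s24.png")
t=r.get_image("top");crop(t["color"],250,140,450,290,4,"pics/t24.png")
go((.539,-.1,.1),16.3)
```

```text
t 20.9 tcp [ 0.4817 -0.0771  0.1939] rot [-90.    0.   16.1] F [-0.6  1.4  0.5] w 0.0514
 turn [-0.  -0.2 -0. ] then travel cm [ 4.86  9.39 -3.8 ] | before-turn axes [ 4.87  9.39 -3.79]
```

View pics/s24.png

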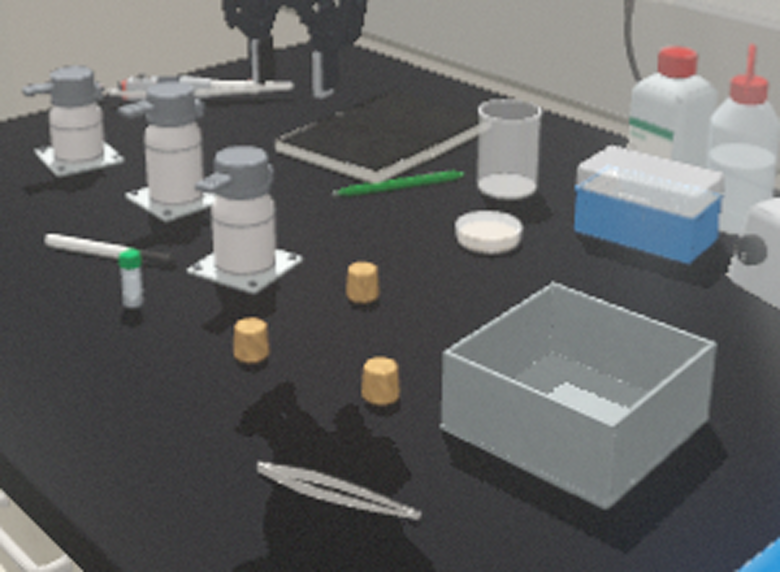

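View pics/t24.png

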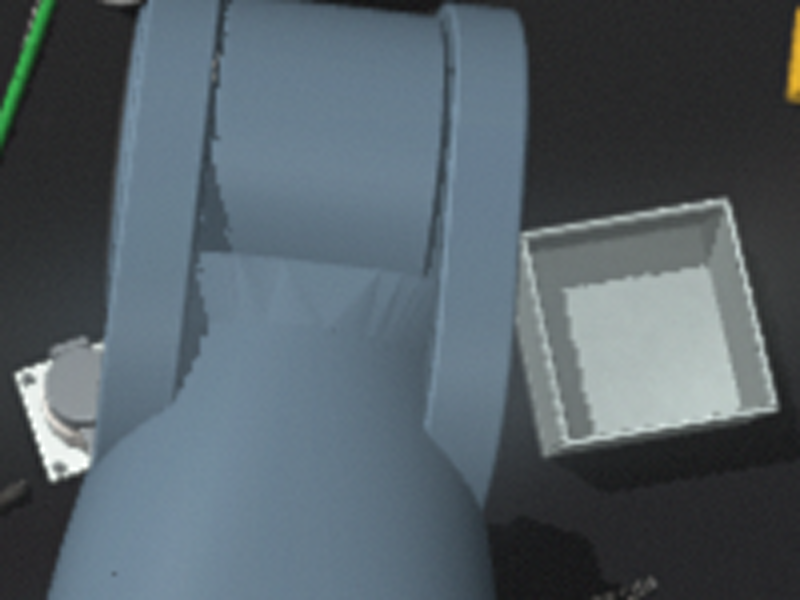

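Run:
```python
from h import *
s=r.get_image("scene")
for u,v in((363,268),(251,326),(381,365)): print(atz(s,(150+u/2.6-.3,170+v/2.6-.3),.026).round(4))
go((.5395,-.099,.1),16.3)
```

```text
[ 0.5386 -0.1034  0.026 ]
[ 0.406  -0.1192  0.026 ]
[ 0.4447 -0.2304  0.026 ]
t 20.95 tcp [ 0.4813 -0.0762  0.1938] rot [-90.    0.   16.2] F [-0.4  0.7  0.2] w 0.0515
 turn [-0.  -0.1 -0. ] then travel cm [ 4.94  9.38 -3.82] | before-turn axes [ 4.96  9.38 -3.81]
```

>>> apply_moves([
  {"delta_rot":[0,0,0],"travel":[2.5,1,-1.9],"jaw":0.3},
  {"delta_rot":[0,0,0],"travel":[2.4,2.5,-1.9],"jaw":0.3},
  {"delta_rot":[0,0,0],"travel":[0,3,0],"jaw":0.3},
  {"delta_rot":[0,0,0],"travel":[0,2.5,0],"jaw":0.3},
  {"delta_rot":[0,0,0],"travel":[0,0,0],"jaw":0.3},
  {"delta_rot":[0,0,0],"travel":[0,0,0],"jaw":0.3},
])

```text
time_s: 21.45
tcp_pos: [0.5378, -0.0978, 0.1037]
eef_rot: [-89.9, 0.1, 16.3]
force: [-0.2, -0.0, 0.7]
width: 0.0555
```

Run:
```python
from h import *
w=r.get_image("wrist");crop(w["color"],180,220,380,400,4,"pics/w25.png")
st=r.sense();R=Ro.from_euler('xyz',st["eef_rot"],degrees=True)
dz=st["tcp_pos"][2]-.026
print((4*(proj(w,st["tcp_pos"]+R.apply((0,dz,0)))-(180,220))).round(0).tolist(), (4*(proj(w,st["tcp_pos"]+R.apply((.01,dz,.01)))-(180,220))).round(0).tolist())
go((.5395,-.099,.01),16.3)
```

```text
[[398.0, 2.0]] [[460.0, 61.0]]
t 21.5 tcp [ 0.5388 -0.0981  0.1051] rot [-90.   -0.   16.3] F [ 0.3 -1.3  0.6] w 0.0555
 turn [ 0. -0.  0.] then travel cm [ 0.04  9.51 -0.1 ] | before-turn axes [ 0.04  9.51 -0.1 ]
```

View pics/w25.png

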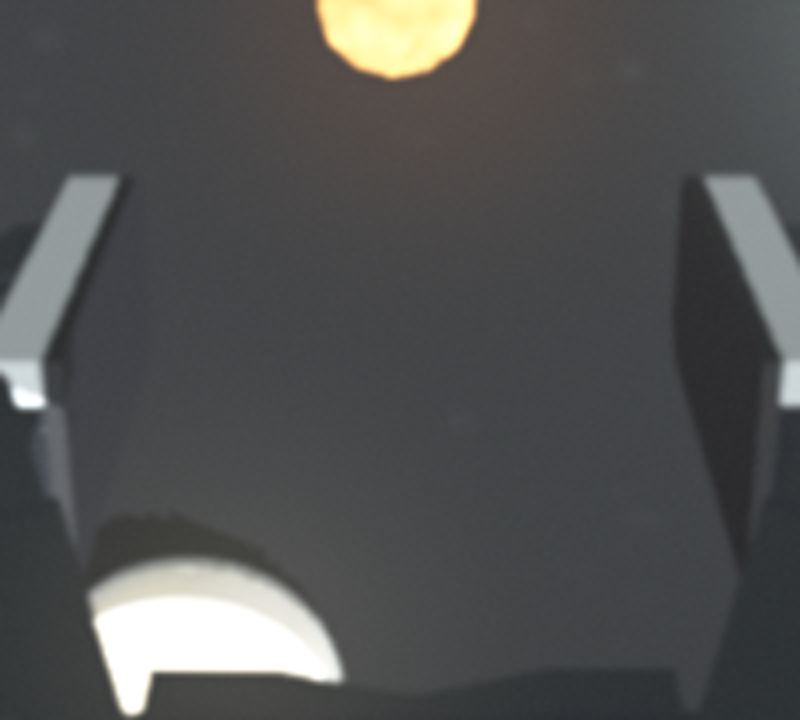

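>>> apply_moves([
  {"delta_rot":[0,0,0],"travel":[0,3.5,-0.2],"jaw":0.3},
  {"delta_rot":[0,0,0],"travel":[0,3.5,0],"jaw":0.3},
  {"delta_rot":[0,0,0],"travel":[0,2.4,0],"jaw":0.2},
  {"delta_rot":[0,0,0],"travel":[0,0,0],"jaw":-1},
  {"delta_rot":[0,0,0],"travel":[0,0,0],"jaw":-1},
  {"delta_rot":[0,0,0],"travel":[0,0,0],"jaw":-1},
  {"delta_rot":[0,0,0],"travel":[0,0,0],"jaw":-1},
], squeeze=30)

```text
time_s: 22.08
tcp_pos: [0.5409, -0.1011, 0.0126]
eef_rot: [-90.1, -0.2, 16.2]
force: [0.2, 0.4, -0.4]
width: 0.0241
```

>>> apply_moves([
  {"delta_rot":[0,0,0],"travel":[0,-4,0],"jaw":-1},
  {"delta_rot":[0,0,0],"travel":[0,-4,0],"jaw":-1},
  {"delta_rot":[0,0,0],"travel":[0,-4,0],"jaw":-1},
  {"delta_rot":[0,0,0],"travel":[0,0,0],"jaw":-1},
])

```text
time_s: 22.42
tcp_pos: [0.5431, -0.1016, 0.1395]
eef_rot: [-90.3, -0.6, 16.2]
force: [1.2, -0.6, 0.5]
width: 0.0246
```

Run:
```python
from h import *
w=r.get_image("wrist");crop(w["color"],180,220,380,400,3,"pics/w26.png")
s=r.get_image("scene");crop(s["color"],150,170,450,390,2.6,"pics/s26.png")
go((.515,-.325,.13),16.3)
```

```text
t 22.52 tcp [ 0.541  -0.1012  0.1334] rot [-90.1  -0.3  16.2] F [ 0.3  0.2 -0.8] w 0.0247
 turn [ 0.1 -0.1  0.3] then travel cm [ -8.77   0.34 -20.76] | before-turn axes [ -8.75   0.35 -20.77]
```

View pics/s26.png

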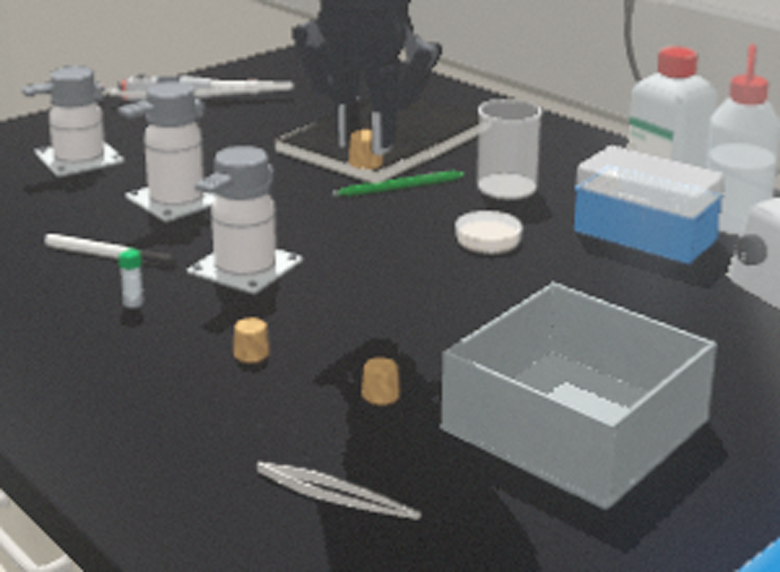

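>>> apply_moves([
  {"delta_rot":[0,0,0],"travel":[-1.35,0,-3.65],"jaw":-1},
  {"delta_rot":[0,0,0],"travel":[-1.35,0,-3.65],"jaw":-1},
  {"delta_rot":[0,0,0],"travel":[-1.35,0,-3.65],"jaw":-1},
  {"delta_rot":[0,0,0],"travel":[-1.35,0,-3.65],"jaw":-1},
  {"delta_rot":[0,0,0],"travel":[-1.35,0,-3.65],"jaw":-1},
  {"delta_rot":[0,0,0],"travel":[-1.35,0,-3.65],"jaw":-1},
  {"delta_rot":[0,0,0],"travel":[0,0,0],"jaw":-1},
])

```text
time_s: 23.1
tcp_pos: [0.5211, -0.3396, 0.1292]
eef_rot: [-90.1, 0.1, 16.0]
force: [0.6, -1.4, -0.3]
width: 0.0246
```

Run:
```python
from h import *
s=r.get_image("scene");crop(s["color"],150,170,450,390,2.6,"pics/s27.png")
go((.525,-.335,.04),16.3)
```

```text
t 23.15 tcp [ 0.5215 -0.3368  0.1291] rot [-90.   0.  16.] F [-0.5  0.6  0.5] w 0.0249
 turn [-0.  -0.3 -0. ] then travel cm [0.39 8.91 0.07] | before-turn axes [0.4  8.91 0.07]
```

View pics/s27.png

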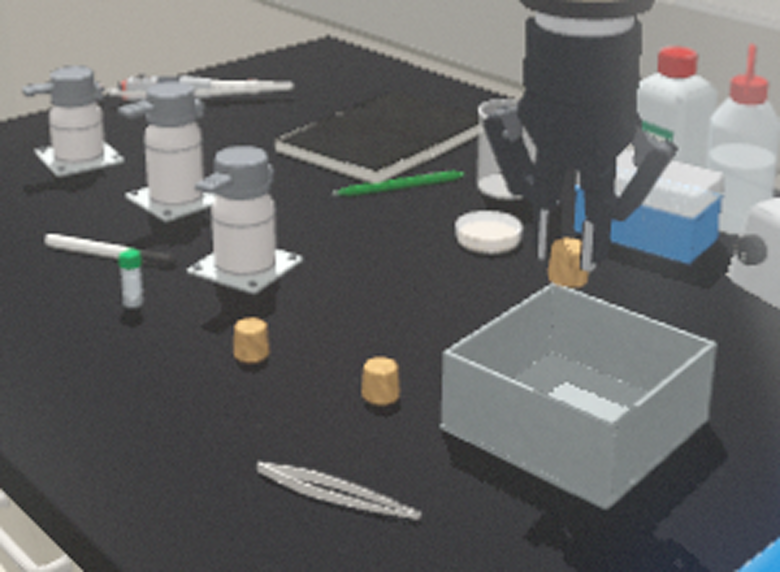

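>>> apply_moves([
  {"delta_rot":[0,0,0],"travel":[0,4,0],"jaw":-1},
  {"delta_rot":[0,0,0],"travel":[0,3.7,0],"jaw":-1},
  {"delta_rot":[0,0,0],"travel":[0,0,0],"jaw":-0.3},
  {"delta_rot":[0,0,0],"travel":[0,0,0],"jaw":-0.1},
  {"delta_rot":[0,0,0],"travel":[0,-4,0],"jaw":0},
  {"delta_rot":[0,0,0],"travel":[0,-4,0],"jaw":0.3},
  {"delta_rot":[0,0,0],"travel":[-1.5,0,3.6],"jaw":0.3},
  {"delta_rot":[0,0,0],"travel":[-1.5,0,3.6],"jaw":0.3},
])

```text
time_s: 23.82
tcp_pos: [0.4777, -0.2749, 0.1394]
eef_rot: [-90.5, -0.5, 16.2]
force: [-0.4, 1.2, -1.1]
width: 0.0556
```

>>> apply_moves([
  {"delta_rot":[0,0,0],"travel":[-1.4,0,3.6],"jaw":0.3},
  {"delta_rot":[0,0,0],"travel":[0,1.5,1.7],"jaw":0.3},
  {"delta_rot":[0,0,0],"travel":[0,1,0],"jaw":0.3},
  {"delta_rot":[0,0,0],"travel":[0,0,0],"jaw":0.3},
  {"delta_rot":[0,0,0],"travel":[0,0,0],"jaw":0.3},
])

```text
time_s: 24.23
tcp_pos: [0.4464, -0.2265, 0.1096]
eef_rot: [-90.1, -0.1, 16.3]
force: [0.4, -0.3, 0.1]
width: 0.0556
```

```bash
cat > bl.py <<'E'
from h import *
import sys
n=sys.argv[1]
w=r.get_image("wrist");crop(w["color"],180,200,380,380,4,f"pics/w{n}.png")
s=r.get_image("scene");crop(s["color"],150,170,450,390,2.6,f"pics/s{n}.png")
st=r.sense();R=Ro.from_euler('xyz',st["eef_rot"],degrees=True)
dz=st["tcp_pos"][2]-.026
print((4*(proj(w,st["tcp_pos"]+R.apply((0,dz,0)))-(180,200))).round(0).tolist(), (4*(proj(w,st["tcp_pos"]+R.apply((.01,dz,.01)))-(180,200))).round(0).tolist())
go((float(sys.argv[2]),float(sys.argv[3]),.011),16.3)
E
python3 bl.py 28 .4447 -.2290
```

```text
[[400.0, 64.0]] [[460.0, 122.0]]
t 24.33 tcp [ 0.4465 -0.227   0.1093] rot [-90.1  -0.1  16.2] F [-0.5 -0.4 -0. ] w 0.0556
 turn [ 0.1 -0.1  0.1] then travel cm [-0.23  9.83 -0.14] | before-turn axes [-0.25  9.83 -0.13]
```

View pics/w28.png

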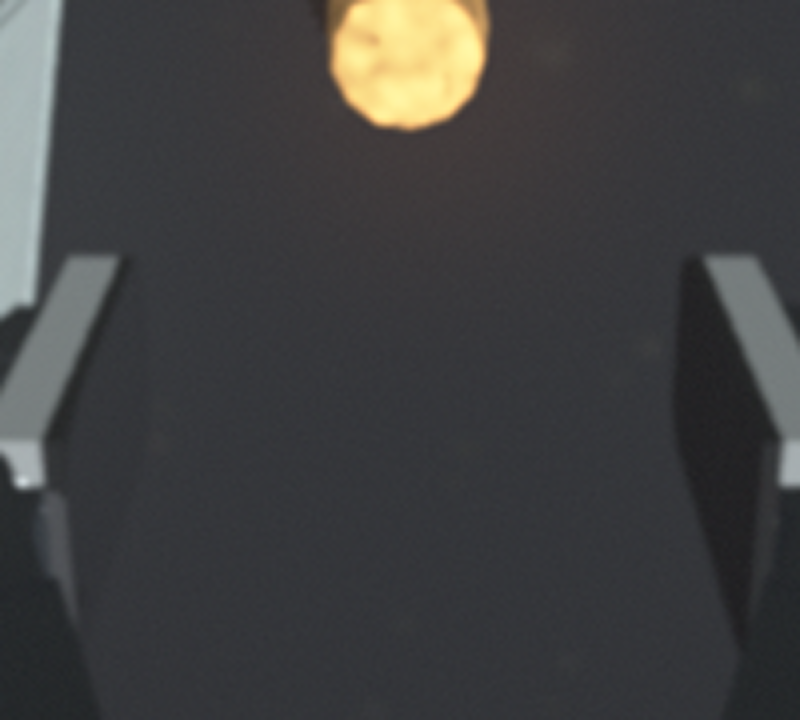

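View pics/s28.png

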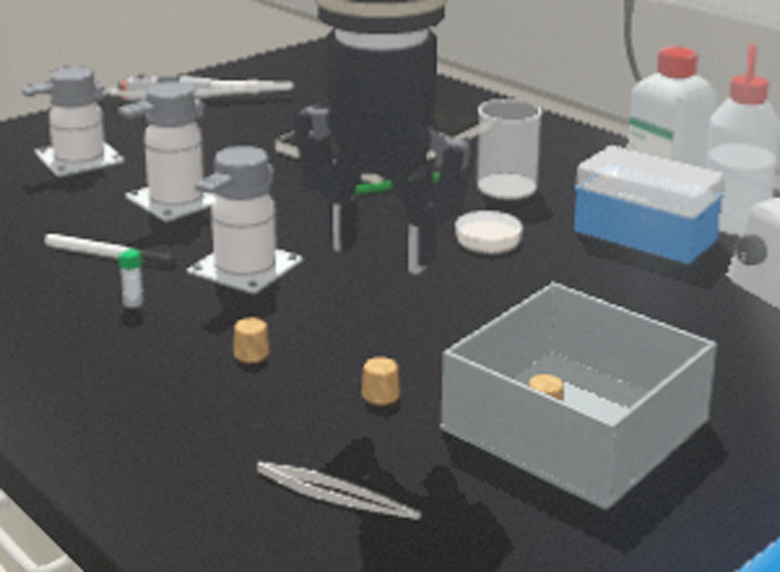

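>>> apply_moves([
  {"delta_rot":[0,0,0],"travel":[-0.2,3.5,0],"jaw":0.15},
  {"delta_rot":[0,0,0],"travel":[0,3.5,0],"jaw":0.1},
  {"delta_rot":[0,0,0],"travel":[0,2.8,0],"jaw":0.05},
  {"delta_rot":[0,0,0],"travel":[0,0,0],"jaw":-1},
  {"delta_rot":[0,0,0],"travel":[0,0,0],"jaw":-1},
  {"delta_rot":[0,0,0],"travel":[0,0,0],"jaw":-1},
  {"delta_rot":[0,0,0],"travel":[0,0,0],"jaw":-1},
])

```text
time_s: 24.92
tcp_pos: [0.445, -0.2275, 0.0121]
eef_rot: [-90.1, -0.1, 16.2]
force: [0.5, 0.2, 0.1]
width: 0.0255
```

>>> apply_moves([
  {"delta_rot":[0,0,0],"travel":[0,-4,0],"jaw":-1},
  {"delta_rot":[0,0,0],"travel":[0,-4,0],"jaw":-1},
  {"delta_rot":[0,0,0],"travel":[0,-4,0],"jaw":-1},
  {"delta_rot":[0,0,0],"travel":[1,0,-3.6],"jaw":-1},
  {"delta_rot":[0,0,0],"travel":[1,0,-3.6],"jaw":-1},
  {"delta_rot":[0,0,0],"travel":[1,0,-3.6],"jaw":-1},
  {"delta_rot":[0,0,0],"travel":[0,0,-2],"jaw":-1},
  {"delta_rot":[0,0,0],"travel":[0,0,0],"jaw":-1},
])

```text
time_s: 25.58
tcp_pos: [0.5095, -0.3449, 0.1313]
eef_rot: [-90.2, -0.1, 16.1]
force: [0.4, -0.7, -0.0]
width: 0.025
```

```bash
python3 bl.py 29 .495 -.355
```

```text
[[423.0, 24.0]] [[479.0, 78.0]]
t 25.68 tcp [ 0.5083 -0.3418  0.1311] rot [-90.1  -0.1  16.2] F [-0.5  0.6  0.1] w 0.0249
 turn [ 0.1 -0.1  0.1] then travel cm [-1.65 12.01 -0.89] | before-turn axes [-1.66 12.01 -0.89]
```

View pics/s29.png

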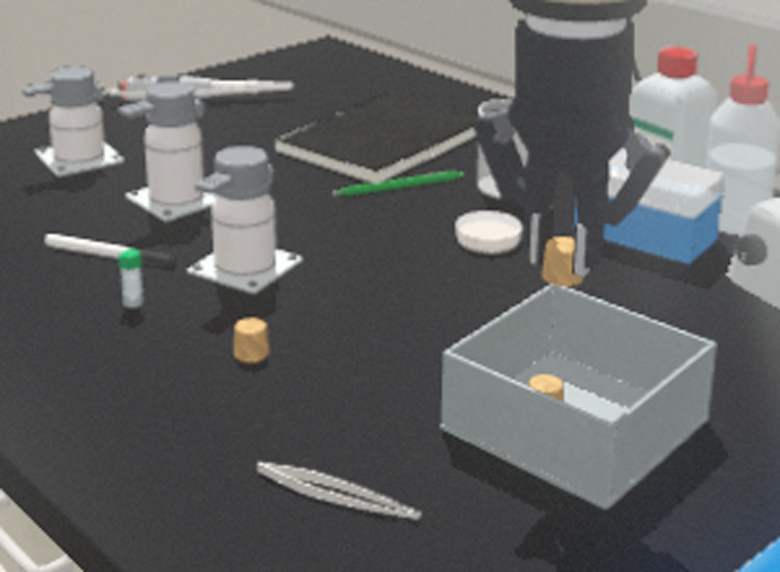

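>>> apply_moves([
  {"delta_rot":[0,0,0],"travel":[-2.5,0,-2],"jaw":-1},
  {"delta_rot":[0,0,0],"travel":[0,4,0],"jaw":-1},
  {"delta_rot":[0,0,0],"travel":[0,3.7,0],"jaw":-1},
  {"delta_rot":[0,0,0],"travel":[0,0,0],"jaw":-0.3},
  {"delta_rot":[0,0,0],"travel":[0,0,0],"jaw":-0.2},
  {"delta_rot":[0,0,0],"travel":[0,-4,0],"jaw":-0.1},
  {"delta_rot":[0,0,0],"travel":[0,-4,0],"jaw":0.2},
  {"delta_rot":[0,0,0],"travel":[0,-0.5,0],"jaw":0.3},
])

```text
time_s: 26.35
tcp_pos: [0.4926, -0.3688, 0.1484]
eef_rot: [-90.5, -0.4, 16.3]
force: [2.2, -1.3, 0.8]
width: 0.0551
```

```bash
python3 bl.py 30 .406 -.117
```

```text
[[409.0, -5.0]] [[462.0, 46.0]]
t 26.45 tcp [ 0.4918 -0.3682  0.1441] rot [-90.4  -0.3  16.3] F [ 0.4  0.4 -0.7] w 0.0556
 turn [ 0.4 -0.   0.3] then travel cm [-1.19 13.31 26.52] | before-turn axes [-1.27 13.13 26.61]
```

View pics/s30.png

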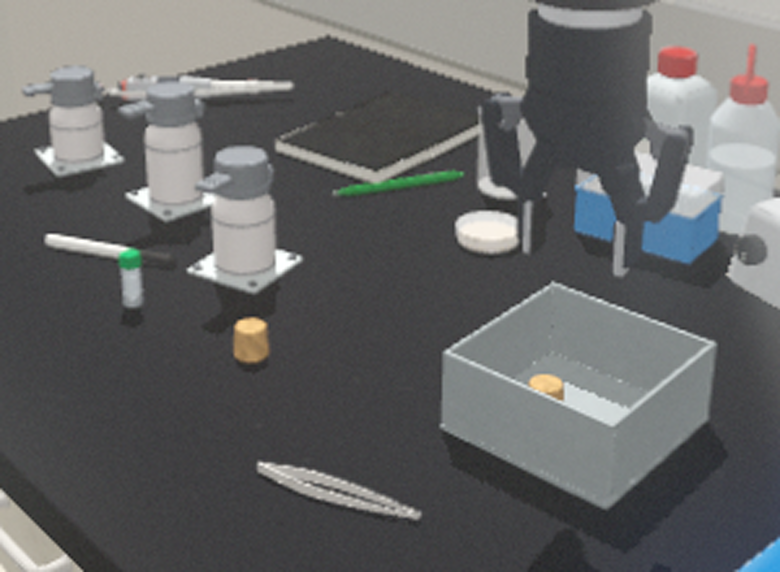

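>>> apply_moves([
  {"delta_rot":[0.4,0,0.3],"travel":[-0.2,0,3.75],"jaw":0.3},
  {"delta_rot":[0,0,0],"travel":[-0.2,0,3.75],"jaw":0.3},
  {"delta_rot":[0,0,0],"travel":[-0.2,0,3.75],"jaw":0.3},
  {"delta_rot":[0,0,0],"travel":[-0.2,0,3.75],"jaw":0.3},
  {"delta_rot":[0,0,0],"travel":[-0.2,0.5,3.75],"jaw":0.3},
  {"delta_rot":[0,0,0],"travel":[-0.2,1.5,3.75],"jaw":0.3},
  {"delta_rot":[0,0,0],"travel":[0,1.5,3.75],"jaw":0.3},
  {"delta_rot":[0,0,0],"travel":[0,0,0],"jaw":0.3},
])

```text
time_s: 27.12
tcp_pos: [0.4008, -0.1132, 0.1035]
eef_rot: [-89.4, 0.4, 16.4]
force: [-1.1, -1.0, -0.6]
width: 0.0554
```

```bash
python3 bl.py 31 .406 -.117
python3 - <<'E'
from h import *
t=r.get_image("top");crop(t["color"],250,140,450,290,4,"pics/t31.png")
E
```

```text
[[371.0, 91.0]] [[433.0, 150.0]]
t 27.22 tcp [ 0.4044 -0.1172  0.1057] rot [-89.6   0.3  16.4] F [ 0.3 -0.1  0.6] w 0.055
 turn [-0.4  0.1 -0.3] then travel cm [ 0.16  9.47 -0.03] | before-turn axes [ 0.2   9.47 -0.09]
```

View pics/w31.png

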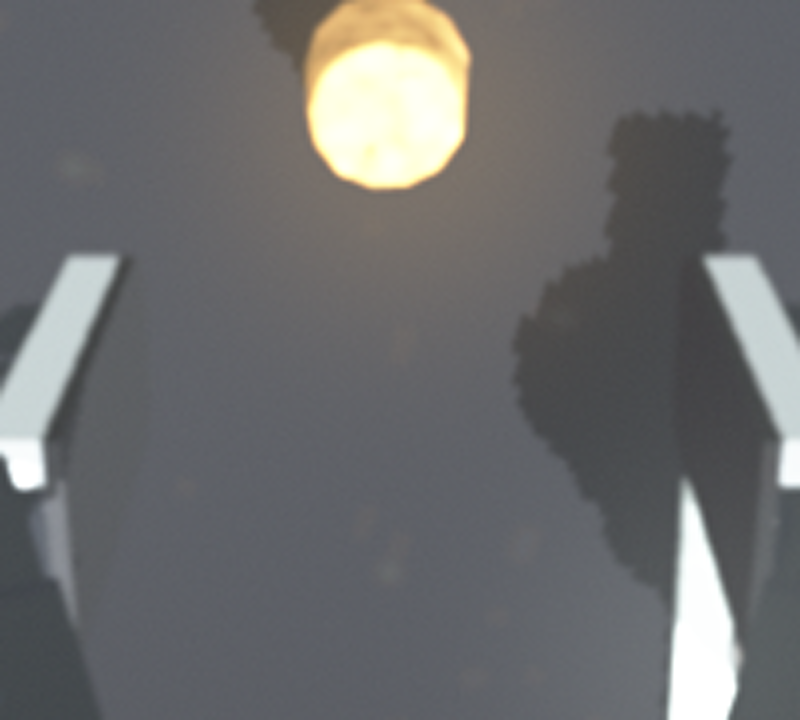

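View pics/t31.png

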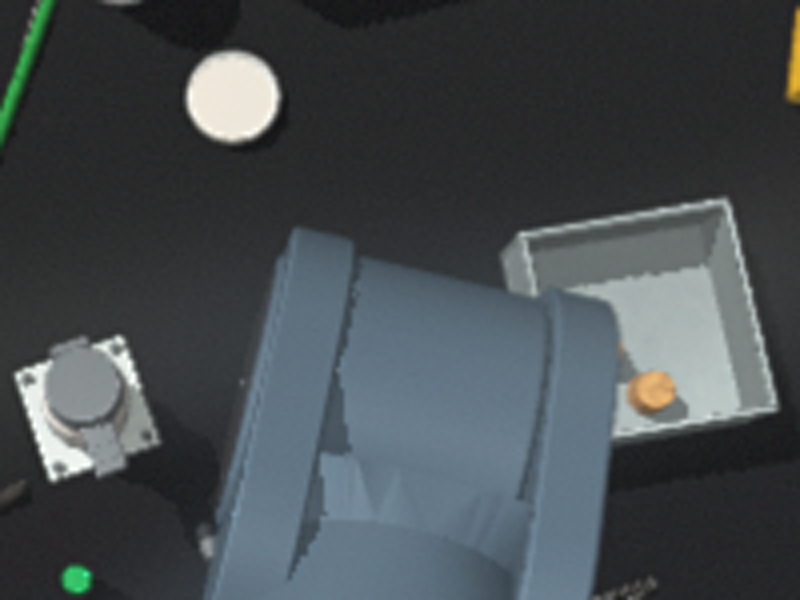

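>>> apply_moves([
  {"delta_rot":[-0.4,0.1,-0.3],"travel":[0,0,0],"jaw":0.3},
  {"delta_rot":[0,0,0],"travel":[0.25,3.5,0.05],"jaw":0.3},
  {"delta_rot":[0,0,0],"travel":[0,0,0],"jaw":0.3},
  {"delta_rot":[0,0,0],"travel":[0,0,0],"jaw":0.3},
])

```text
time_s: 27.6
tcp_pos: [0.406, -0.1177, 0.0695]
eef_rot: [-89.9, 0.1, 16.1]
force: [0.1, 0.1, 1.5]
width: 0.056
```

```bash
python3 bl.py 32 .406 -.117
```

```text
[[397.0, 165.0]] [[469.0, 232.0]]
t 27.7 tcp [ 0.4072 -0.1179  0.0708] rot [-90.   -0.   16.1] F [ 0.8 -0.1  0.1] w 0.0553
 turn [ 0.  -0.2  0. ] then travel cm [-0.09  5.98  0.12] | before-turn axes [-0.09  5.98  0.12]
```

View pics/w32.png

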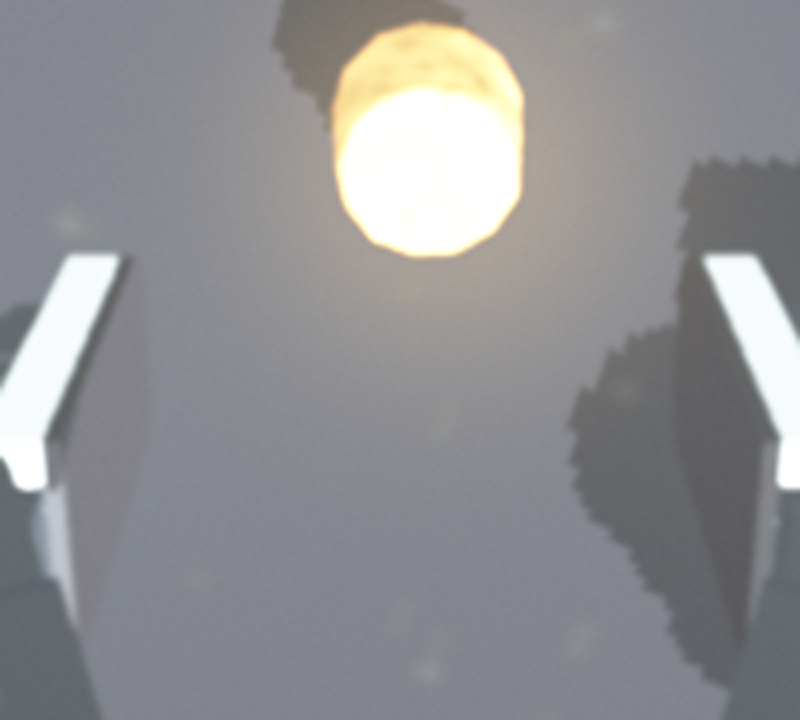

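>>> apply_moves([
  {"delta_rot":[0,0,0],"travel":[0,3,0.25],"jaw":0.3},
  {"delta_rot":[0,0,0],"travel":[0,2.9,0],"jaw":0.2},
  {"delta_rot":[0,0,0],"travel":[0,0,0],"jaw":-1},
  {"delta_rot":[0,0,0],"travel":[0,0,0],"jaw":-1},
  {"delta_rot":[0,0,0],"travel":[0,0,0],"jaw":-1},
  {"delta_rot":[0,0,0],"travel":[0,0,0],"jaw":-1},
])

```text
time_s: 28.2
tcp_pos: [0.4074, -0.1154, 0.0125]
eef_rot: [-90.1, -0.1, 16.1]
force: [-0.5, -0.0, -0.7]
width: 0.0246
```

>>> apply_moves([
  {"delta_rot":[0,0,0],"travel":[0,-4,0],"jaw":-1},
  {"delta_rot":[0,0,0],"travel":[0,-4,0],"jaw":-1},
  {"delta_rot":[0,0,0],"travel":[0,-4,0],"jaw":-1},
  {"delta_rot":[0,0,0],"travel":[1,0,-3.6],"jaw":-1},
  {"delta_rot":[0,0,0],"travel":[1,0,-3.6],"jaw":-1},
  {"delta_rot":[0,0,0],"travel":[1,0,-3.6],"jaw":-1},
  {"delta_rot":[0,0,0],"travel":[1,0,-3.6],"jaw":-1},
  {"delta_rot":[0,0,0],"travel":[0,0,0],"jaw":-1},
])

```text
time_s: 28.87
tcp_pos: [0.4874, -0.247, 0.1318]
eef_rot: [-90.2, -0.1, 16.0]
force: [-0.7, -0.7, -0.3]
width: 0.0245
```

```bash
python3 bl.py 33 .56 -.365
```

```text
[[429.0, 17.0]] [[485.0, 71.0]]
t 28.97 tcp [ 0.485  -0.2432  0.1315] rot [-90.  -0.  16.] F [ 0.6  0.1 -0.4] w 0.0244
 turn [ 0.  -0.3  0. ] then travel cm [  3.78  12.05 -13.8 ] | before-turn axes [  3.84  12.06 -13.77]
```

View pics/s33.png

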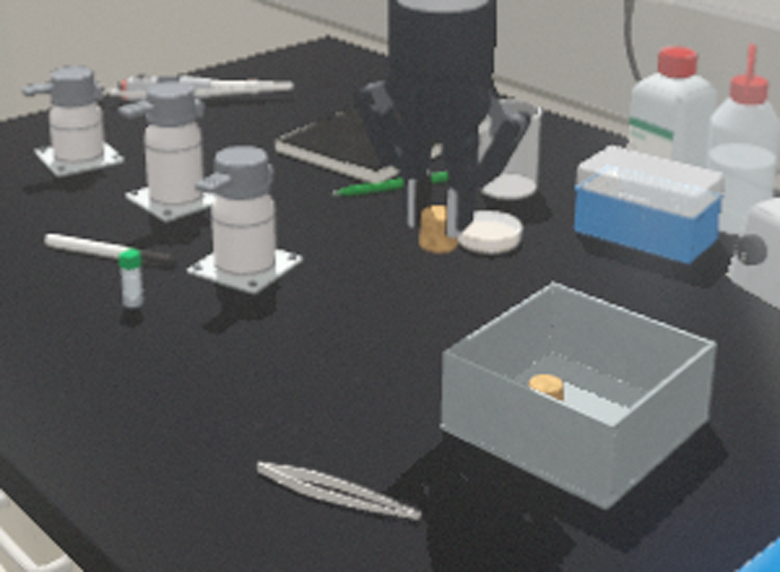

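>>> apply_moves([
  {"delta_rot":[0,0,0],"travel":[0.9,0,-3.4],"jaw":-1},
  {"delta_rot":[0,0,0],"travel":[0.9,0,-3.4],"jaw":-1},
  {"delta_rot":[0,0,0],"travel":[0.9,0,-3.4],"jaw":-1},
  {"delta_rot":[0,0,0],"travel":[0.9,0,-3.4],"jaw":-1},
  {"delta_rot":[0,0,0],"travel":[0,0,0],"jaw":-1},
  {"delta_rot":[0,0,0],"travel":[0,4,0],"jaw":-1},
  {"delta_rot":[0,0,0],"travel":[0,3.5,0],"jaw":-1},
  {"delta_rot":[0,0,0],"travel":[0,0,0],"jaw":-1},
])

```text
time_s: 29.63
tcp_pos: [0.5537, -0.3599, 0.0503]
eef_rot: [-89.6, 0.3, 16.2]
force: [-0.8, 0.7, -0.8]
width: 0.0245
```

>>> apply_moves([
  {"delta_rot":[0,0,0],"travel":[0,0,0],"jaw":-0.3},
  {"delta_rot":[0,0,0],"travel":[0,0,0],"jaw":-0.2},
  {"delta_rot":[0,0,0],"travel":[0,-4,0],"jaw":-0.2},
  {"delta_rot":[0,0,0],"travel":[0,-4,0],"jaw":-0.2},
  {"delta_rot":[0,0,0],"travel":[0,-4,0],"jaw":-0.2},
  {"delta_rot":[0,0,0],"travel":[-3.5,0,2],"jaw":-0.2},
  {"delta_rot":[0,0,0],"travel":[-3.5,0,2],"jaw":-0.2},
  {"delta_rot":[0,0,0],"travel":[-3.5,0,2],"jaw":-0.2},
])

```text
time_s: 30.3
tcp_pos: [0.4404, -0.3349, 0.1795]
eef_rot: [-90.3, -0.2, 16.2]
force: [-1.2, -0.1, 0.1]
width: 0.034
```

>>> apply_moves([
  {"delta_rot":[0,0,0],"travel":[-2,0,3.6],"jaw":-0.2},
  {"delta_rot":[0,0,0],"travel":[-2,0,3.6],"jaw":-0.2},
  {"delta_rot":[0,0,0],"travel":[0,0,3.6],"jaw":-0.2},
  {"delta_rot":[0,0,0],"travel":[0,0,3.6],"jaw":-0.2},
  {"delta_rot":[0,0,0],"travel":[0,0,0],"jaw":-0.2},
  {"delta_rot":[0,0,0],"travel":[0,0,0],"jaw":-0.2},
])

```text
time_s: 30.8
tcp_pos: [0.3621, -0.2065, 0.1786]
eef_rot: [-90.2, -0.2, 16.2]
force: [0.3, -0.5, -0.0]
width: 0.0343
```

Run:
```python
from h import *
s=r.get_image("scene");crop(s["color"],150,170,450,390,2.6,"pics/s34.png")
t=r.get_image("top");crop(t["color"],110,140,450,300,2.35,"pics/t34.png")
crop(s["color"],160,180,290,285,6,"pics/s35.png")
print(r.sense()["tcp_pos"])
```

```text
[ 0.36258041 -0.20785307  0.17770119]
```

View pics/s34.png

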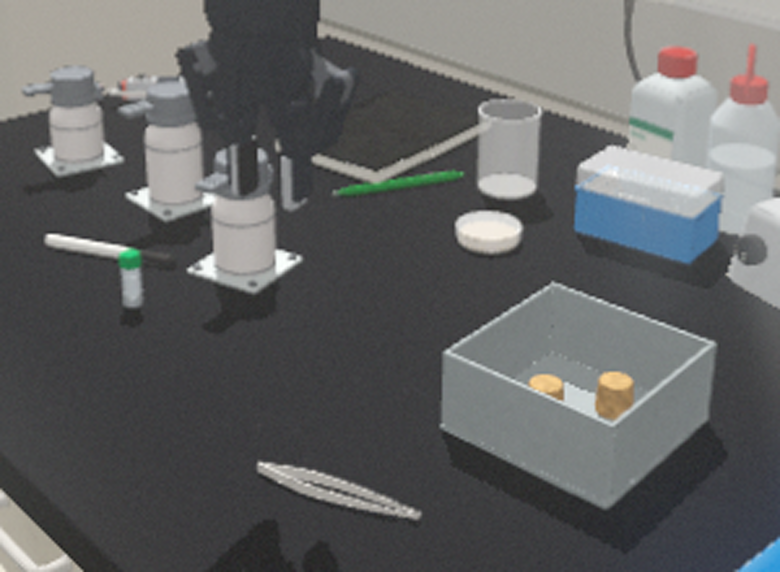

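View pics/t34.png

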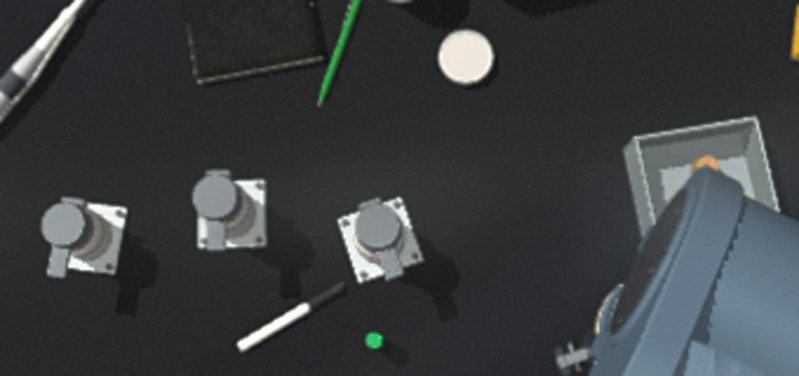

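View pics/s35.png

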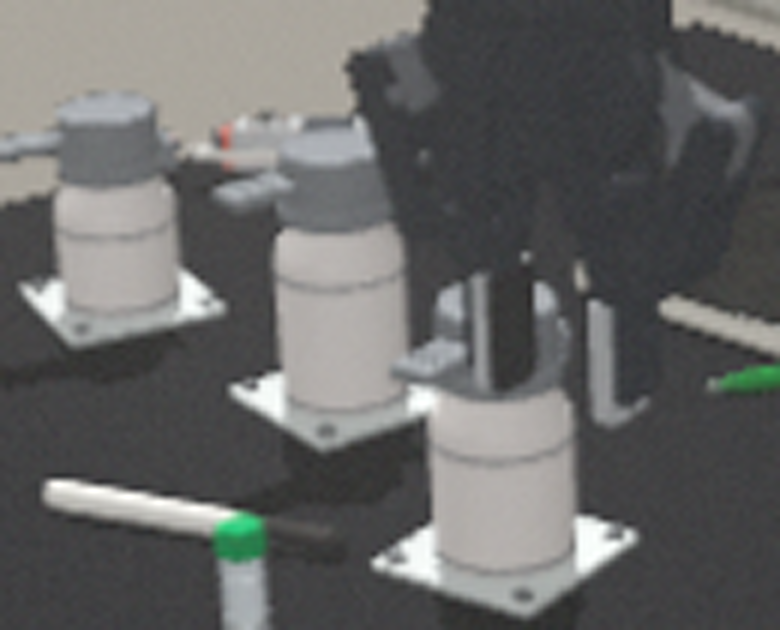

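>>> apply_moves([
  {"delta_rot":[0,0,0],"travel":[0,-3,3],"jaw":-0.2},
  {"delta_rot":[0,0,0],"travel":[0,0,4],"jaw":-0.2},
  {"delta_rot":[0,0,0],"travel":[0,0,4],"jaw":-0.2},
  {"delta_rot":[0,0,0],"travel":[0,0,4],"jaw":-0.2},
  {"delta_rot":[0,0,0],"travel":[0,0,4],"jaw":-0.2},
  {"delta_rot":[0,0,0],"travel":[0,0,4],"jaw":-0.2},
  {"delta_rot":[0,0,0],"travel":[0,0,0],"jaw":-0.2},
  {"delta_rot":[0,0,0],"travel":[0,0,0],"jaw":-0.2},
])

```text
time_s: 31.57
tcp_pos: [0.3006, 0.0085, 0.2061]
eef_rot: [-90.0, -0.1, 16.4]
force: [-0.4, -0.8, 0.8]
width: 0.0342
```

Run:
```python
from h import *
t=r.get_image("top");crop(t["color"],250,140,450,290,4,"pics/t36.png")
s=r.get_image("scene");crop(s["color"],140,150,440,360,2.6,"pics/s36.png")
print(r.sense()["tcp_pos"],r.sense()["force"])
```

```text
[0.30075717 0.00678668 0.2057313 ] [ 0.39164771  0.4344235  -0.38265465]
```

View pics/t36.png

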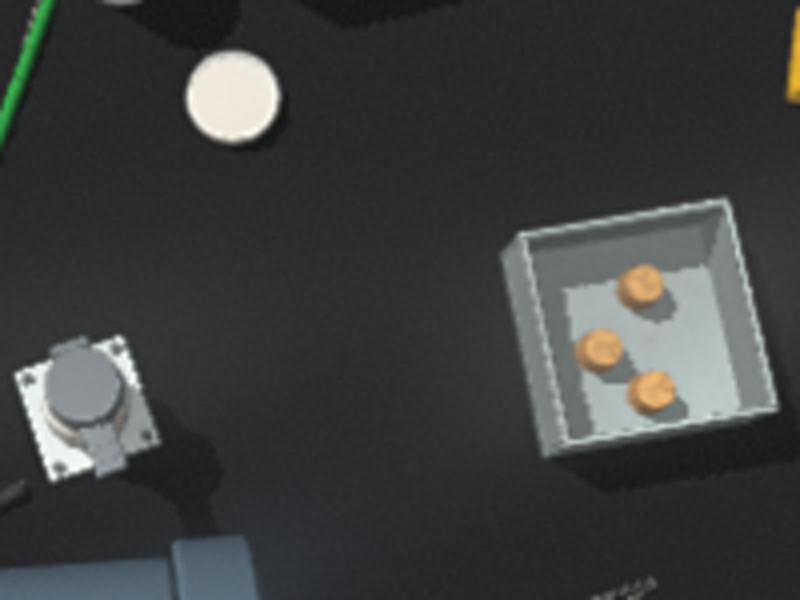

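View pics/s36.png

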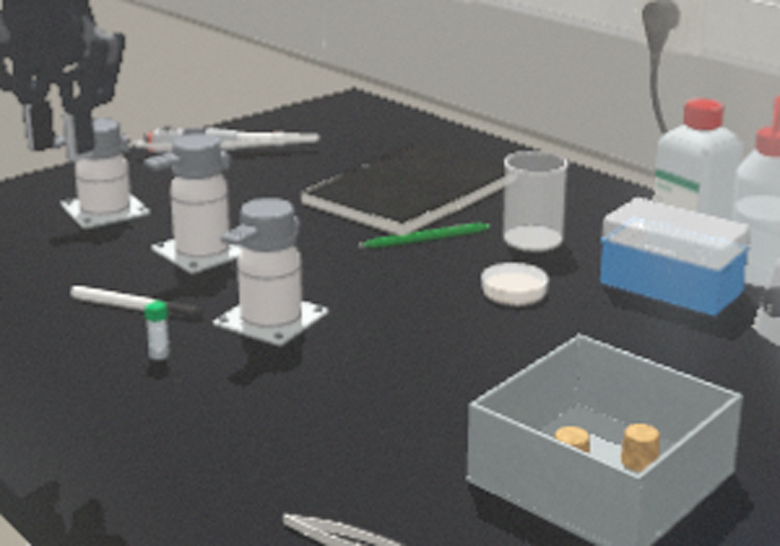

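The top view shows all three bungs in the tub at (640,286), (600,350) and (652,391), the dish unmoved at (234,96), and the arm clear. I'm handing the job in.

```bash
python3 -c "
from bench import r
print(r.sign_off())"
```

```text
the job is handed in; nothing more can be done
None
```

I flipped open each cap in turn (left, middle, right), pressed each pump head to its stop, let it spring back, and pressed each cap shut again. The three bungs I found are in the grey waste tub. The job was handed in at about 32 s, and the sign-off gave no verdict.

**Last checks**
- **Pump stops:** each head was held on its stop with 33 to 51 N, where the spring alone gives about 9 N. The finger height at the stop was within about 1 mm of the same value relative to the collar on all three.
- **Caps:** all three look seated in the last pictures. The closing press on each lip met 41 to 47 N about 11 mm above its collar, so all three closed to the same height. I read this from force and pictures, since no joint reading was available.
- **Bungs and dish:** the final top view shows three bungs lying in the tub and the petri dish at the same pixels as at the start. I never saw a fourth bung, and none of the pictures showed one knocked aside.

**What disagreed**
- **Fingertips:** shut, they reached only to about the reported TCP height, not the stated 19 mm beyond it. I went deeper on the later lip grips and worked the presses from force.
- **Cameras:** positions from the top camera differed from the wrist view by about 3 mm in y, so I corrected each approach with the wrist picture.

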